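# Make up the trackball repair kit and the service kit

## Task

Make up two kits for trackball units: in the grey tray with the round cup, put the steel ball into the cup and one green plug flat in the pocket beside it; in the other grey tray, stand the small oil bottle (the one in front, near the trays) upright in the short pocket and lay the other green plug flat in the long pocket. The ball cannot be lifted where it lies: push it along its curved track to the open seat at the exit and lift it out there. Leave the circuit board, the spouted bottle and the screwdriver where they are, and let go of everything at the end.

Things in the scene. Friction and masses are not known exactly. Their poses are not given: they have to be found in the camera images.
- ball: smooth steel ball (friction 0.25), 44 mm across, 0.3 kg. Origin: its centre; axes mean nothing. It starts in the track's channel, 33 degrees round the bend from (90, 0) mm, centre 28 mm up, held down by the lips. It rolls freely: closed fingertips let down into the slot behind it (tips 30 mm above the bench) push it on. In the exit seat its centre stays within 4 mm of the seat's, 25 mm up.
- track: fixed curved ball track: dark steel base, aluminium rails. Origin: underside, centre of the bend; z up. Path: radius 90 mm from a low stop at (23, 87) mm clockwise through (64, 64) to (90, 0), then along -y to the open exit seat at (90, -36). Channel floor z = 6, 46 wide, lips (top z = 47) leave a 34 mm slot; walls end at y = -4. Seat: 3 mm step down at y = -22, floor z = 3, curb to z = 8 on 3 sides at 16 to 22 mm.
- plug_1: small green connector plug lying flat, 36 x 16 x 11 mm. Origin: centre of its underside; x along its 36 mm length, z up. The two plugs are alike and either may go to either tray.
- plug_2: the other green connector plug, the same in every way.
- oil_bottle: small dark oil bottle with a narrow red cap, standing near the trays and the plugs (not its look-alike at the back by the pen cup), 32 mm across, 75 mm tall (body up to 60 mm, cap 17 mm across). Origin: centre of its underside; z up.
- cup_tray: fixed grey kit tray with a round cup, 72 x 141 mm, long along its y. Origin: centre of its underside; z up. Floor 3 mm thick; rim and divider 3 mm thick, top at z = 11 mm. +y end, centre (0, 34.5) mm: the cup, inner radius 27 mm, wall 3 mm, top at z = 13 mm. -y end, centre (0, -35) mm: plug pocket, 66 x 66 mm inside.
- plain_tray: fixed grey kit tray without cup, 72 x 141 mm, long along its y. Origin: centre of its underside; z up. Floor 3 mm thick; rim and off-centre divider 3 mm thick, top at z = 11 mm. Short pocket for the bottle at the +y end: centre (0, 42) mm, 66 mm (x) by 50 mm (y) inside. Long pocket for the plug at the -y end: centre (0, -26) mm, 66 by 82 mm inside.
- circuit_board: bystander: green circuit board lying flat, 50 x 70 x 10 mm. Origin: centre of its underside.
- flux_bottle: bystander: larger amber bottle with a thin needle spout, standing, 40 mm across, 107 mm tall with the spout. Origin: centre of its underside.
- driver: bystander: blue precision screwdriver lying along its x, 146 mm long, 12 mm thick. Origin: underside, mid length.

How it is judged:
By the outcome, as a careful person would: the job done as asked, in the order asked, and still so for the second after the job is handed in, with the robot touching nothing.
It also fails if it takes over 122 s, if anything falls off the work surface, if the arm or the gripper's body presses on something with over 40 N, if the wrist force passes 120 N, or if a joint passes its speed limit or range.

## Robot

A 6-joint arm with a two-finger parallel gripper is mounted at the origin on a cart in front of the work surface, level with it; the furniture and walls round the work are solid. World frame = base frame: x ahead of the robot, y to its left, z up, the work surface at z = 0. Lengths are in m, angles in rad, forces in N, time in s.
With the tool pointing down it reaches from about 0.375 to 0.975 m from the base axis. Payload 3.8 kg.
Tool frame: the origin (TCP) lies at the very end of the fingers, on their centre line; the grasp point (between the pads) lies 19 mm behind it; z points along the fingers, y is the line along which they close (so a half turn about z gives the same grasp; the last joint's range is limited). The gripper opens to 85 mm and grips with 20 to 120 N. Pads are 22 mm wide; open, the fingers measure 114 mm over their backs; the gripper's body (76 mm by 85 mm) begins 54 mm behind the grasp point. The pads swing forward as they close: fully open they stand 13 mm farther back than shut.
Start: joints at [-1.247, 0.264, 1.604, -0, 1.274, -0.037], TCP at [0.238, -0.632, 0.203] pointing down, gripper open.
Joint ranges: [-2.63, 2.63], [-0.94, 2.18], [0.31, 2.57], [-1.31, 4.45], [0, 2.66], [-2.55, 2.55]. Speed limits (rad/s): [2.57, 2.57, 3.14, 3.14, 3.14, 3.14].

## Interface

Orientations are given as a rotation vector (axis times angle).
In Python, from workcell import read_state, read_camera, calibration, finish_job gives the robot as it stands.
- The arm moves only by the tool step_arm, never from a script. Its argument "commands" is a list of rows, each an object of numbers: "fingers": the gripper's target within -1 to 1 (shut at 1, half-way at 0, fully open at -1); "dx", "dy", "dz": the shift along the tool's x, y, z in m; "roll": the turn about the tool's z in degrees. In form: [{"fingers": .., "dx": .., "dy": .., "dz": .., "roll": ..}, ...]. A call has 1 to 8 rows; each row is the pose to reach, as a shift and turn from the pose commanded when the call began, along the tool's axes at that moment; what a row does not reach only later rows make up. A row lasts 1/8 s, in which the tool goes at most 62.5 mm and 10.7 degrees, less where a joint would pass 70% of its speed; a pose out of reach is approached as far as the arm can. A call with a gripper value outside its range is refused whole. The fingers move at their own pace and stop on an object; "squeeze" is the grip in N (left out, the last holds). Time passes only in rows, so rows that repeat a pose let the fingers close. It gives the time, the measured TCP pose, the force, the opening and the grip force at its end, in the units of the state.
- read_state(): the state, without advancing time (a new reading comes with each control period).
- read_camera(name): name is "side" or "top"; returns (picture, depth): 384x512x3 uint8, blue, green, red; 384x512 float32, m along the optical axis (not along the pixel's ray), 0 where there is no reading.
- calibration(name): a dict with "intrinsics" (3x3 intrinsics, pixels), "world_to_cam" (4x4, takes a point from world to camera coordinates). Camera axes: x right, y up, looking along -z (the intrinsics and any distortion apply to the point x, -y, -z); pixel columns grow to the right and rows downward; lengths in m; the calibration is good to about 2 mm. A picture is of the moment at which its call begins. calibration takes no time and is no camera call.
- finish_job(): hands the job in; it is judged then, once.
The state is a dict: "time": time; "q": joint angles; "joint_vel": joint speeds; "joint_torque": joint torques, N m; "tool_pos": TCP position; "tcp_rot": TCP orientation; "wrist_force": force on the tool from outside, world axes, zero at the start; "torque": the same for the moment, N m; "width": opening from 0.0 (shut) to 1.0 (fully open); "grip_force": force on a finger pad.
Only numpy, scipy, OpenCV 4.12 (cv2) and the standard library are available. Lean on these libraries where they do the work, as an engineer would, in place of code of your own. Each camera call takes 0.05 s, during which the arm holds its last target. There are 200 camera calls.

## Working session

There is one attempt and no reset: what is moved stays moved. The work goes in short steps, Python scripts to look and compute and a tool call to move; the robot and the scene stay as the last step left them, time stands still between calls to the robot, and variables do not carry over. Pictures are saved under pics/ and viewed, at most 14 in all, crops included, and the job is handed in when it is done.

Besides the shell and the picture viewer there is one more tool, called by a JSON object that holds its "op" and its "data". step_arm: Moves the arm, as the interface text tells. Its arguments: {"type":"object","properties":{"commands":{"type":"array","items":{"type":"object","properties":{"fingers":{"type":"number"},"dx":{"type":"number"},"dy":{"type":"number"},"dz":{"type":"number"},"roll":{"type":"number"}}}},"squeeze":{"type":"number"}},"required":["commands"]}

```bash
mkdir -p pics; cat > h.py <<'E'
import numpy as np, cv2
from workcell import *
def snap(n,f):
    im,d=read_camera(n); cv2.imwrite(f'pics/{f}.png',im); np.savez(f'pics/{f}.npz',im=im,d=d); return im,d
def ray(n,u,v):
    c=calibration(n);K=np.array(c["intrinsics"]);T=np.array(c["world_to_cam"])
    p=np.linalg.inv(K)@[u,v,1]; R=T[:3,:3]; return -R.T@T[:3,3], R.T@(p*[1,-1,-1])
def onz(n,u,v,z):
    o,d=ray(n,u,v); return o+d*(z-o[2])/d[2]
def pts(n,d):
    c=calibration(n);K=np.array(c["intrinsics"]);T=np.array(c["world_to_cam"])
    v,u=np.mgrid[:384,:512]; P=np.stack([(u-K[0,2])/K[0,0]*d,-(v-K[1,2])/K[1,1]*d,-d],-1)
    return (P-T[:3,3])@T[:3,:3]
E
python3 - <<'E'
from h import *
s=read_state();print(s)
for n in("top","side"):
    c=calibration(n);print({k:np.round(v,3).tolist() if k!='x' else v for k,v in c.items()})
    snap(n,n+"0"); 
E
```

```text
{'time': 0.0, 'q': array([-1.24683337e+00,  2.64758315e-01,  1.60537718e+00, -2.13396744e-05,
        1.27367881e+00, -3.68943090e-02]), 'joint_vel': array([-0.00031087,  0.00121227, -0.00186592, -0.00189044, -0.00151946,
       -0.00012189]), 'joint_torque': array([-9.40547216e-04, -5.15110803e+01, -3.67314184e+01, -2.06118693e-05,
        1.28221544e-02,  9.92074604e-06]), 'tool_pos': array([ 0.23807048, -0.63078143,  0.20215689]), 'tcp_rot': array([-3.08843271e+00, -5.63378395e-01,  5.30521718e-04]), 'wrist_force': array([-0.03530375, -0.49357101, -0.03014102]), 'torque': array([ 0.04391656, -0.04997879, -0.03589226]), 'grip_force': 0.0, 'width': 1.0014955972270152}
{'intrinsics': [[475.93, 0.0, 257.147], [0.0, 475.93, 187.14], [0.0, 0.0, 1.0]], 'world_to_cam': [[-0.199, -0.98, -0.002, 0.082], [0.957, -0.194, 0.215, -0.615], [-0.211, 0.041, 0.977, -1.096], [0.0, 0.0, 0.0, 1.0]]}
{'intrinsics': [[400.546, 0.0, 257.185], [0.0, 400.546, 194.162], [0.0, 0.0, 1.0]], 'world_to_cam': [[-0.819, -0.574, 0.023, 0.485], [0.35, -0.466, 0.813, -0.305], [-0.456, 0.673, 0.582, -0.549], [0.0, 0.0, 0.0, 1.0]]}
```

View pics/top0.png

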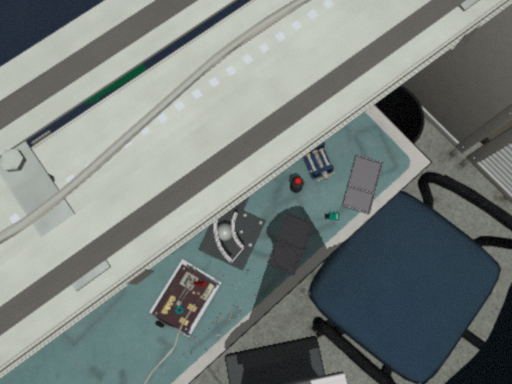

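View pics/side0.png

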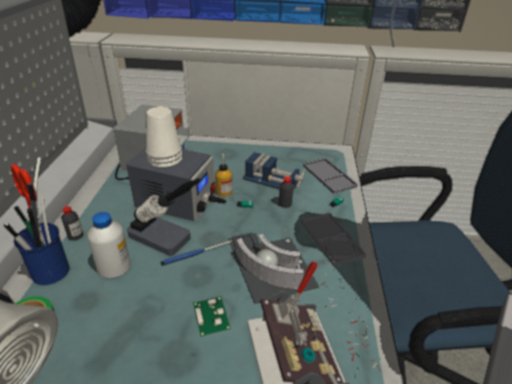

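```bash
python3 - <<'E'
import cv2,numpy as np
a=cv2.imread('pics/top0.png')[130:290,190:410];b=cv2.imread('pics/side0.png')[140:310,150:370]
g=lambda x:np.clip(255*(x/255.)**.6,0,255).astype('uint8')
cv2.imwrite('pics/c1.png',cv2.resize(g(a),None,fx=3.6,fy=3.6,interpolation=2))
cv2.imwrite('pics/c2.png',cv2.resize(g(b),None,fx=3.5,fy=3.5,interpolation=2))
from h import *
for n in("top","side"):
    d=np.load(f'pics/{n}0.npz')['d'];P=pts(n,d);np.set_printoptions(precision=3,suppress=True)
    L={'top':[(230,60),(330,80),(180,170),(298,183),(225,231),(360,185),(290,225),(285,260),(333,215),(240,262),(190,300),(260,283),(320,150)],
     'side':[(286,182),(267,258),(337,201),(246,204),(320,175),(340,170),(320,230),(340,250),(224,180),(200,252),(212,315),(70,230),(265,270),(180,190),(165,140)]}[n]
    for u,v in L: print(n,u,v,P[v,u])
E
```

```text
top 230 60 [ 0.545 -0.008  0.873]
top 330 80 [ 0.478 -0.056  0.958]
top 180 170 [0.44  0.032 0.972]
top 298 183 [ 0.608 -0.141  0.073]
top 225 231 [0.531 0.055 0.047]
top 360 185 [ 0.585 -0.306  0.004]
top 290 225 [0.374 0.006 1.202]
top 285 260 [ 0.437 -0.076 -0.003]
top 333 215 [ 0.522 -0.219  0.008]
top 240 262 [0.454 0.035 0.003]
top 190 300 [0.387 0.167 0.045]
top 260 283 [ 0.394 -0.004  0.001]
top 320 150 [ 0.691 -0.222  0.028]
side 286 182 [ 0.611 -0.135  0.068]
side 267 258 [0.525 0.067 0.047]
side 337 201 [ 0.518 -0.214  0.01 ]
side 246 204 [ 0.679 -0.079  0.01 ]
side 320 175 [ 0.608 -0.303  0.   ]
side 340 170 [ 0.571 -0.342  0.01 ]
side 320 230 [ 0.505 -0.108  0.002]
side 340 250 [ 0.444 -0.077  0.003]
side 224 180 [ 0.741 -0.078  0.051]
side 200 252 [0.662 0.096 0.006]
side 212 315 [0.549 0.193 0.001]
side 70 230 [0.89  0.219 0.031]
side 265 270 [0.517 0.084 0.036]
side 180 190 [0.685 0.108 0.151]
side 165 140 [0.805 0.024 0.175]
```

View pics/c1.png

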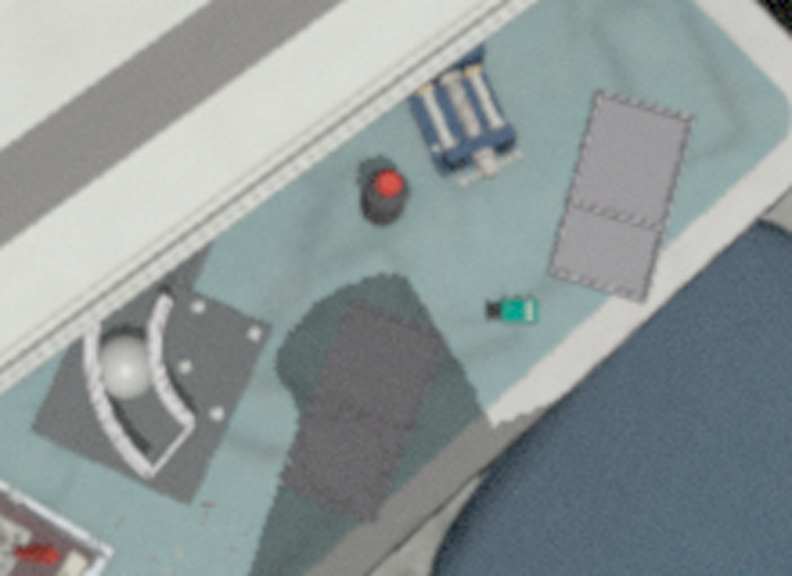

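View pics/c2.png

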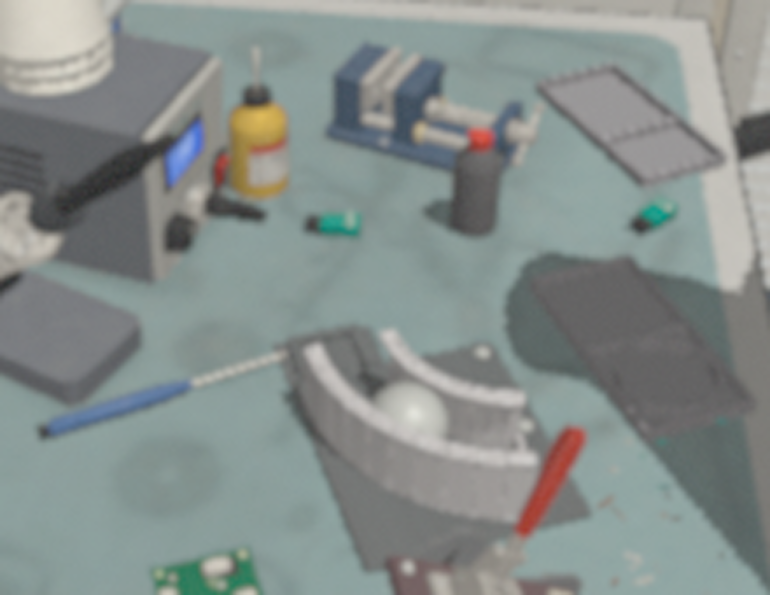

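```bash
python3 - <<'E'
from h import *
# rectified colour images: plane z=11 (right) for trays, z=47 for track
def rect(n,z,x0,x1,y0,y1,s):
    im=np.load(f'pics/{n}0.npz')['im'];c=calibration(n);K=np.array(c["intrinsics"]);T=np.array(c["world_to_cam"])
    H,W=int((x1-x0)*s),int((y1-y0)*s)
    r,q=np.mgrid[:H,:W];X=np.stack([x1-r/s,y1-q/s,np.full(r.shape,z),np.ones(r.shape)],-1)@T.T
    m=np.stack([X[...,0],-X[...,1],-X[...,2]],-1)@K.T;m=(m[...,:2]/m[...,2:]).astype('f4')
    o=cv2.remap(im,m[...,0],m[...,1],1);return np.clip(255*(o/255.)**.6,0,255).astype('uint8')
A=np.hstack([rect(n,.047,.42,.66,-.06,.14,2000) for n in("top","side")])
cv2.imwrite('pics/r_track.png',A)
B=np.hstack([rect(n,.011,.36,.70,-.38,-.02,1100) for n in("top","side")])
cv2.imwrite('pics/r_tray.png',B);print(A.shape,B.shape)
E
```

```text
(480, 800, 3) (373, 792, 3)
```

View pics/r_track.png

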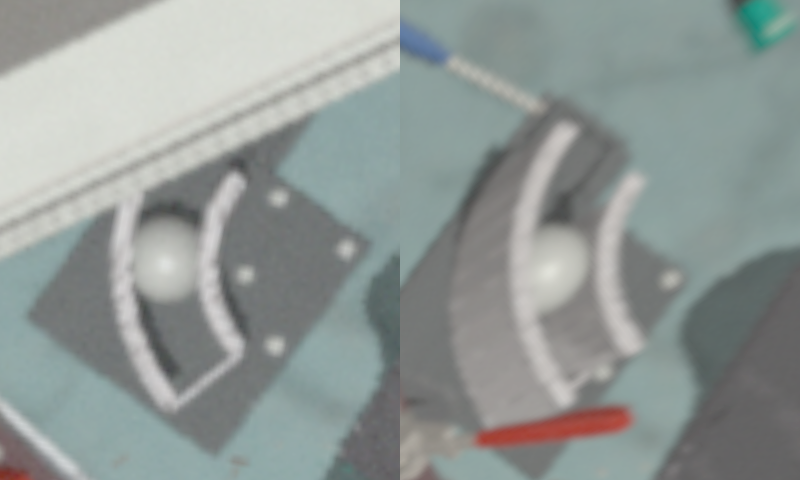

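View pics/r_tray.png

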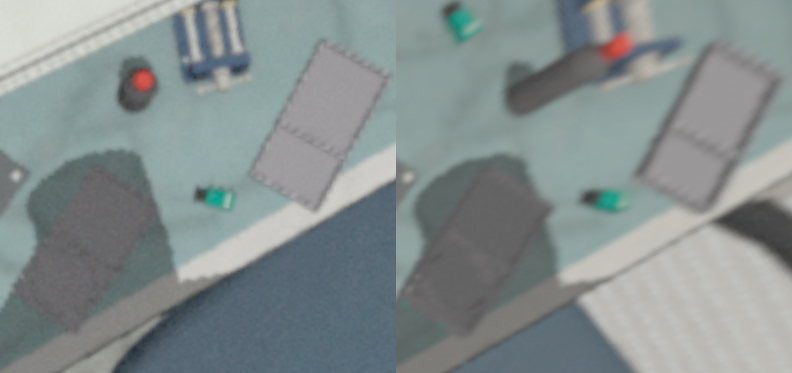

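```bash
python3 - <<'E'
from h import *
from scipy.optimize import least_squares
np.set_printoptions(precision=4,suppress=True)
def an(p,im): return im
for n in("top","side"):
    z=np.load(f'pics/{n}0.npz');im,d=z['im'],z['d'];P=pts(n,d);X=P.reshape(-1,3)
    hsv=cv2.cvtColor(im,cv2.COLOR_BGR2HSV)
    bright=((im.min(2)>(150 if n=='top' else 140))&(P[...,2]>.040)&(P[...,2]<.055)&(abs(P[...,0]-.54)<.09)&(abs(P[...,1]-.035)<.09))
    v,u=np.nonzero(bright)
    Q=np.array([onz(n,a,b,.047)[:2] for a,b in zip(u,v)])
    ball0=np.array([.530,.058]) 
    keep=np.hypot(*(Q-ball0).T)>.0235; Q=Q[keep]
    # split inner/outer lips by concentric circle model
    def res(p): 
        r=np.hypot(*(Q-p[:2]).T); return np.minimum(abs(r-p[2]-p[3]),abs(r-p[2]+p[3]))
    best=min((least_squares(res,[.53+.09*np.cos(t),.058+.09*np.sin(t),.09,.0195],loss='soft_l1',f_scale=.002) for t in np.radians([-60,-90,-120])),key=lambda s:s.cost)
    p=best.x;r=np.hypot(*(Q-p[:2]).T)
    a=np.degrees(np.unwrap(np.arctan2(*(Q-p[:2]).T[::-1])))
    a=np.degrees(np.arctan2(*(Q-p[:2]).T[::-1]))%360
    print(n,len(Q),p,best.cost, 'out',np.percentile(a[r>p[2]],[0,2,98,100]),'in',np.percentile(a[r<p[2]],[0,2,98,100]),np.percentile(r,[2,25,75,98]))
    # ball: low-saturation bright points with depth sphere fit
    m=np.hypot(P[...,0]-.53,P[...,1]-.058)<.019; m&=(P[...,2]>.032)&(P[...,2]<.06)
    B=P[m]; s=least_squares(lambda c:np.linalg.norm(B-c,axis=1)-.022,[.53,.058,.028],loss='soft_l1',f_scale=.001).x
    s2=least_squares(lambda c:np.linalg.norm(B-[c[0],c[1],.028],axis=1)-.022,[.53,.058],loss='soft_l1',f_scale=.001).x
    print(' ball',s,s2,len(B), 'ang',np.degrees(np.arctan2(*(s2-p[:2])[::-1]))%360,'rad',np.hypot(*(s2-p[:2])))
    # trays
    g=cv2.GaussianBlur(im,(3,3),0)
    for nm,c in(('plain',(.59,-.30)),('cup',(.455,-.08))):
        reg=(np.hypot(P[...,0]-c[0],P[...,1]-c[1])<.1)&(P[...,2]<.02)&(P[...,2]>-.01)
        ch=hsv[...,1]<(45 if 1 else 0)
        mm=(reg&ch).astype('u1')*255;mm=cv2.morphologyEx(mm,cv2.MORPH_OPEN,np.ones((3,3)))
        k=max(cv2.findContours(mm,0,1)[0],key=cv2.contourArea)
        W=np.array([onz(n,*q[0],.011)[:2] for q in k])
        R=cv2.minAreaRect((W*1000).astype('f4'));print(' ',nm,R)
    G=(hsv[...,0]>70)&(hsv[...,0]<88)&(hsv[...,1]>140)&(abs(P[...,2])<.025)
    k=cv2.findContours(cv2.morphologyEx(G.astype('u1'),cv2.MORPH_CLOSE,np.ones((3,3))),0,1)[0]
    for q in k:
        if cv2.contourArea(q)>20:
            W=np.array([onz(n,*w[0],.011)[:2] for w in q]);print('  plug',cv2.minAreaRect((W*1000).astype('f4')))
    rd=((hsv[...,0]<8)|(hsv[...,0]>172))&(hsv[...,1]>150)&(np.hypot(P[...,0]-.605,P[...,1]+.14)<.04)
    print(' cap',np.median(P[rd],0),P[rd][:,2].max(),onz(n,*np.argwhere(rd).mean(0)[::-1],.072))
    print(' glob cam',ray(n,256,192)[0])
E
```

```text
top 180 [ 0.528  -0.0323  0.0901  0.0214] 0.0002768031762395553 out [ 73.0223  74.3948 127.4325 129.1931] in [ 51.8497  53.8699 127.3064 129.3733] [0.0651 0.0692 0.1117 0.1149]
 ball [0.5328 0.0576 0.0268] [0.5333 0.0576] 192 ang 86.64010527804678 rad 0.09006351510729596
  plain ((562.5311889648438, -324.9950866699219), (123.11962890625, 176.30970764160156), 61.82081604003906)
  cup ((437.00665283203125, -105.65773010253906), (130.11044311523438, 195.9557647705078), 56.55805587768555)
  plug ((519.33349609375, -218.919677734375), (22.75961685180664, 15.500563621520996), 76.68777465820312)
 cap [ 0.6143 -0.1419  0.0728] 0.07837883869779685 [ 0.6148 -0.1422  0.072 ]
 glob cam [0.3738 0.0057 1.2023]
side 315 [ 0.5275 -0.0294  0.0882  0.0214] 0.0005270712396854848 out [ 51.7167  53.1631 127.29   128.5683] in [ 50.5213  51.3977 127.7591 129.3894] [0.0636 0.0685 0.1105 0.113 ]
 ball [0.5328 0.0576 0.0273] [0.5333 0.0571] 231 ang 86.17062233876575 rad 0.08666637018063827
  plain ((565.4453735351562, -314.6909484863281), (122.20147705078125, 192.43341064453125), 62.72124099731445)
  cup ((452.5714416503906, -84.85204315185547), (157.11082458496094, 194.39718627929688), 89.50237274169922)
  plug ((545.1871948242188, 199.28701782226562), (45.846405029296875, 63.746822357177734), 51.59143829345703)
  plug ((678.450927734375, -80.55023193359375), (24.979433059692383, 18.797054290771484), 36.773067474365234)
  plug ((518.4403686523438, -212.23643493652344), (17.731491088867188, 18.739227294921875), 67.7566909790039)
 cap [ 0.6113 -0.1376  0.0729] 0.07581083831815082 [ 0.6115 -0.1384  0.072 ]
 glob cam [0.2534 0.5057 0.5558]
```

```bash
cat >> h.py <<'E'
def plan(x,y,z,ang=None,dyaw=None):
    """shift/roll in tool axes to reach world xyz with closing axis at angle ang (deg)"""
    from scipy.spatial.transform import Rotation as Ro
    s=read_state();R=Ro.from_rotvec(s['tcp_rot']).as_matrix();p=s['tool_pos']
    cur=np.degrees(np.arctan2(R[1,1],R[0,1]))
    d=R.T@(np.array([x,y,z])-p); roll=0
    if ang is not None:
        roll=-(ang-cur); roll=(roll+90)%180-90
    return np.round(d,4),round(roll,1),'cur yaw',round(cur,1),'q6',round(s['q'][5],2),'q1',round(s['q'][0],2)
E
python3 - <<'E'
from h import *
np.set_printoptions(precision=3,suppress=True)
for n in("top","side"):
    P=pts(n,np.load(f'pics/{n}0.npz')['d']).reshape(-1,3)
    for nm,c in(('seat',(.611,.019)),('plug2',(.678,-.080)),('bottle',(.613,-.14)),('plain',(.586,-.308))):
        r=np.hypot(P[:,0]-c[0],P[:,1]-c[1]);m=(r<.13)&(P[:,2]>.055)&(P[:,2]<.4)
        Q=P[m];i=np.argsort(r[m])[::max(1,m.sum()//6)]
        print(n,nm,m.sum(),'\n',np.c_[Q[i],r[m][i]][:7])
im=np.load('pics/side0.npz')['im'][205:270,290:375].astype(float);t=np.load('pics/top0.npz')['im'][200:280,260:325].astype(float)
f=lambda a:cv2.resize(cv2.createCLAHE(4,(2,2)).apply(np.clip((a.mean(2)-30)*2.2,0,255).astype('u1')),(390,400),interpolation=2)
cv2.imwrite('pics/cup.png',np.hstack([f(im),f(t)]))
print(plan(.49,.0506,.12,24))
E
```

```text
top seat 0 
 []
top plug2 102 
 [[ 0.624 -0.134  0.056  0.076]
 [ 0.619 -0.139  0.072  0.084]
 [ 0.614 -0.14   0.072  0.088]
 [ 0.606 -0.137  0.061  0.092]
 [ 0.608 -0.144  0.072  0.095]
 [ 0.605 -0.147  0.058  0.099]]
top bottle 108 
 [[ 0.614 -0.14   0.072  0.001]
 [ 0.608 -0.141  0.073  0.005]
 [ 0.609 -0.147  0.073  0.008]
 [ 0.618 -0.132  0.062  0.009]
 [ 0.607 -0.15   0.059  0.012]
 [ 0.622 -0.151  0.058  0.014]]
top plain 0 
 []
side seat 538 
 [[ 0.648  0.095  0.18   0.085]
 [ 0.669  0.104  0.158  0.103]
 [ 0.688  0.108  0.148  0.118]
 [ 0.733  0.013  0.075  0.122]
 [ 0.735  0.005  0.102  0.125]
 [ 0.737  0.001  0.082  0.127]
 [ 0.739 -0.001  0.112  0.13 ]]
side plug2 1345 
 [[ 0.735 -0.089  0.056  0.057]
 [ 0.751 -0.046  0.103  0.081]
 [ 0.766 -0.084  0.06   0.088]
 [ 0.737 -0.002  0.082  0.098]
 [ 0.74   0.01   0.113  0.109]
 [ 0.767  0.001  0.117  0.121]
 [ 0.79  -0.014  0.116  0.13 ]]
side bottle 157 
 [[ 0.615 -0.14   0.074  0.002]
 [ 0.611 -0.135  0.068  0.006]
 [ 0.62  -0.137  0.063  0.008]
 [ 0.615 -0.13   0.058  0.01 ]
 [ 0.599 -0.141  0.056  0.014]
 [ 0.71  -0.19   0.056  0.109]
 [ 0.738 -0.175  0.056  0.129]]
side plain 0 
 []
(array([ 0.476, -0.548,  0.083]), np.float64(86.7), 'cur yaw', np.float64(-69.3), 'q6', np.float64(-0.04), 'q1', np.float64(-1.25))
```

View pics/cup.png

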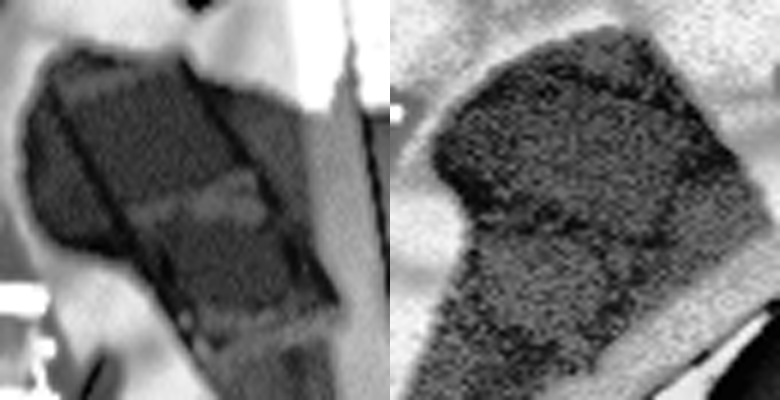

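{"op": "step_arm", "data": {"commands": [{"fingers": 1, "dx": 0.476, "dy": -0.548, "dz": 0.06, "roll": 87}, {"fingers": 1, "dx": 0.476, "dy": -0.548, "dz": 0.06, "roll": 87}, {"fingers": 1, "dx": 0.476, "dy": -0.548, "dz": 0.06, "roll": 87}, {"fingers": 1, "dx": 0.476, "dy": -0.548, "dz": 0.06, "roll": 87}, {"fingers": 1, "dx": 0.476, "dy": -0.548, "dz": 0.06, "roll": 87}, {"fingers": 1, "dx": 0.476, "dy": -0.548, "dz": 0.06, "roll": 87}, {"fingers": 1, "dx": 0.476, "dy": -0.548, "dz": 0.06, "roll": 87}, {"fingers": 1, "dx": 0.476, "dy": -0.548, "dz": 0.06, "roll": 87}]}}

```text
time: 1.1
tool_pos: [0.4023, -0.1907, 0.1645]
tcp_rot: [-2.715, 1.58, 0.0]
wrist_force: [0.2, 1.6, -0.1]
width: -0.0
grip_force: 0.0
```

```bash
python3 -c "
from h import *
print(plan(.49,.0506,.10,24),read_state()['tool_pos'])"
```

```text
(array([-0.1664, -0.1954,  0.0645]), np.float64(5.6), 'cur yaw', np.float64(-150.4), 'q6', np.float64(2.13), 'q1', np.float64(-0.5)) [ 0.40233033 -0.19066224  0.16449413]
```

```bash
python3 - <<'E'
s=open('h.py').read()
s=s.replace("roll=-(ang-cur); roll=(roll+90)%180-90","phi=np.degrees(np.arctan2(y,x)); ang=phi+(ang-phi+90)%180-90; roll=-((ang-cur+180)%360-180)")
open('h.py','w').write(s)
E
```

{"op": "step_arm", "data": {"commands": [{"fingers": 1, "dx": -0.166, "dy": -0.195, "dz": 0.064, "roll": -174}, {"fingers": 1, "dx": -0.166, "dy": -0.195, "dz": 0.064, "roll": -174}, {"fingers": 1, "dx": -0.166, "dy": -0.195, "dz": 0.064, "roll": -174}, {"fingers": 1, "dx": -0.166, "dy": -0.195, "dz": 0.064, "roll": -174}, {"fingers": 1, "dx": -0.166, "dy": -0.195, "dz": 0.064, "roll": -174}, {"fingers": 1, "dx": -0.166, "dy": -0.195, "dz": 0.064, "roll": -174}, {"fingers": 1, "dx": -0.166, "dy": -0.195, "dz": 0.064, "roll": -174}, {"fingers": 1, "dx": -0.166, "dy": -0.195, "dz": 0.064, "roll": -174}]}}

```text
time: 2.1
tool_pos: [0.488, 0.0488, 0.1004]
tcp_rot: [-3.059, -0.713, 0.002]
wrist_force: [-0.0, 0.1, -0.3]
width: -0.004
grip_force: 0.0
```

```bash
python3 -c "
from h import *
print(plan(.49,.0506,.09,24),read_state()['tool_pos'])"
```

```text
(array([ 0.0026, -0.0007,  0.0104]), np.float64(-87.8), 'cur yaw', np.float64(-63.8), 'q6', np.float64(1.16), 'q1', np.float64(0.05)) [0.48797702 0.04880986 0.10035228]
```

{"op": "step_arm", "data": {"commands": [{"fingers": 1, "dx": 0.002, "dy": -0.001, "dz": 0.03, "roll": -88}, {"fingers": 1, "dx": 0.002, "dy": -0.001, "dz": 0.03, "roll": -88}, {"fingers": 1, "dx": 0.002, "dy": -0.001, "dz": 0.03, "roll": -88}, {"fingers": 1, "dx": 0.002, "dy": -0.001, "dz": 0.03, "roll": -88}, {"fingers": 1, "dx": 0.002, "dy": -0.001, "dz": 0.03, "roll": -88}, {"fingers": 1, "dx": 0.002, "dy": -0.001, "dz": 0.03, "roll": -88}, {"fingers": 1, "dx": 0.002, "dy": -0.001, "dz": 0.03, "roll": -88}, {"fingers": 1, "dx": 0.002, "dy": -0.001, "dz": 0.03, "roll": -88}]}}

```text
time: 3.1
tool_pos: [0.4893, 0.0504, 0.0704]
tcp_rot: [-1.753, -2.606, 0.001]
wrist_force: [0.4, 0.5, 0.5]
width: 0.0
grip_force: 0.0
```

{"op": "step_arm", "data": {"commands": [{"fingers": 1, "dz": 0}, {"fingers": 1, "dz": 0}]}}

```text
invalid input
```

```bash
python3 -c "
from h import *
print(plan(.49,.0506,.03,24),read_state()['tool_pos'])
im,d=snap('top','t1');im2,_=snap('side','s1')
a=cv2.resize(im[170:290,180:300],(400,400),interpolation=2);b=cv2.resize(im2[205:325,200:320],(400,400),interpolation=2)
cv2.imwrite('pics/v1.png',np.hstack([a,b]))"
```

```text
(array([-0.0001,  0.0007,  0.0404]), np.float64(-1.8), 'cur yaw', np.float64(22.2), 'q6', np.float64(-0.33), 'q1', np.float64(0.05)) [0.48933138 0.05036873 0.0704332 ]
```

View pics/v1.png

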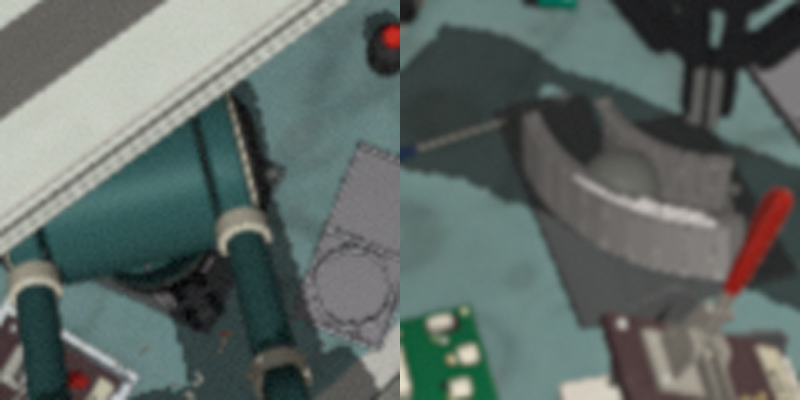

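```bash
python3 -c "
from h import *
def proj(n,p):
    c=calibration(n);K=np.array(c['intrinsics']);T=np.array(c['world_to_cam']);q=T@np.r_[p,1];m=K@(q[:3]*[1,-1,-1]);return m[:2]/m[2]
for p in((.4893,.0504,.0704),(.49,.0506,.047)):
    u=proj('side',p);print(u,400+(u[0]-200)/.3,(u[1]-205)/.3)
print('cup',onz('top',284.4,255.5,.012))
im=np.load('pics/top0.npz')['im'];im=np.load('pics/t1.npz')['im']
cr=im[225:290,255:325]
cv2.imwrite('pics/v2.png',cv2.resize(cr,None,fx=8,fy=8,interpolation=2))
"
```

```text
[289.93617379 251.61553702] 699.7872459778451 155.38512340258214
[288.6067053  261.13647103] 695.3556843434827 187.12157008578043
cup [ 0.44697999 -0.07628454  0.012     ]
```

View pics/v2.png

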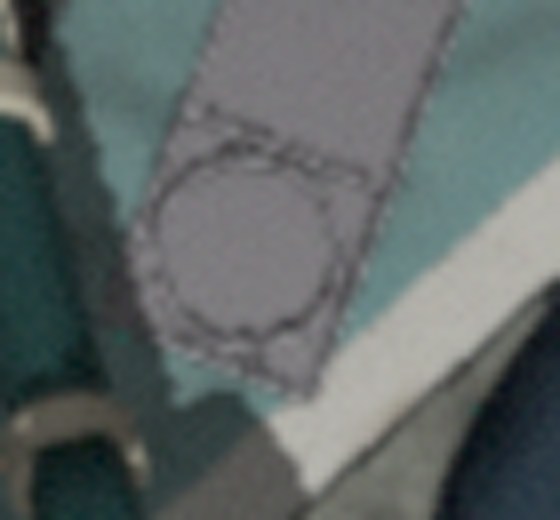

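```bash
python3 -c "
from h import *
np.set_printoptions(precision=3,suppress=True)
d=np.load('pics/s1.npz')['d'];P=pts('side',d)
for v in range(232,262,3): print(v,P[v,290])"
```

```text
232 [0.488 0.06  0.123]
235 [0.487 0.061 0.117]
238 [0.486 0.061 0.111]
241 [0.486 0.059 0.103]
244 [ 0.531 -0.028  0.007]
247 [ 0.528 -0.022  0.005]
250 [ 0.523 -0.015  0.005]
253 [0.498 0.033 0.048]
256 [0.501 0.027 0.035]
259 [0.499 0.029 0.03 ]
```

{"op": "step_arm", "data": {"commands": [{"fingers": 1, "dx": 0.0, "dy": 0.001, "dz": 0.012, "roll": -1.8}, {"fingers": 1, "dx": 0.0, "dy": 0.001, "dz": 0.02, "roll": -1.8}, {"fingers": 1, "dx": 0.0, "dy": 0.001, "dz": 0.02, "roll": -1.8}]}}

```text
time: 3.58
tool_pos: [0.4894, 0.0507, 0.0494]
tcp_rot: [-1.72, -2.626, 0.003]
wrist_force: [-0.4, -0.1, 0.4]
width: -0.001
grip_force: 0.0
```

```bash
python3 -c "
from h import *
np.set_printoptions(precision=3,suppress=True)
im,d=snap('side','s2');P=pts('side',d);print(read_state()['tool_pos'])
for v in range(235,270,2): print(v,P[v,289],im[v,289])
cv2.imwrite('pics/v3.png',cv2.resize(im[200:300,220:340],None,fx=5,fy=5,interpolation=2))"
```

```text
[0.49  0.051 0.05 ]
235 [0.488 0.063 0.118] [63 66 65]
237 [0.487 0.062 0.114] [87 89 89]
239 [0.488 0.061 0.108] [85 88 86]
241 [0.487 0.062 0.105] [81 84 84]
243 [0.487 0.061 0.1  ] [79 82 81]
245 [0.487 0.06  0.094] [76 80 80]
247 [0.486 0.061 0.091] [74 77 76]
249 [0.486 0.061 0.087] [67 70 69]
251 [0.486 0.06  0.082] [74 77 78]
253 [0.501 0.03  0.044] [92 94 97]
255 [0.499 0.034 0.044] [ 98 100 104]
257 [0.501 0.029 0.033] [ 96  99 102]
259 [0.501 0.028 0.028] [ 95  97 100]
261 [0.5   0.029 0.024] [94 96 99]
263 [0.5   0.029 0.019] [ 95  98 101]
265 [0.5   0.028 0.012] [100 102 105]
267 [0.499 0.029 0.008] [100 103 107]
269 [0.48  0.066 0.046] [169 174 180]
```

View pics/v3.png

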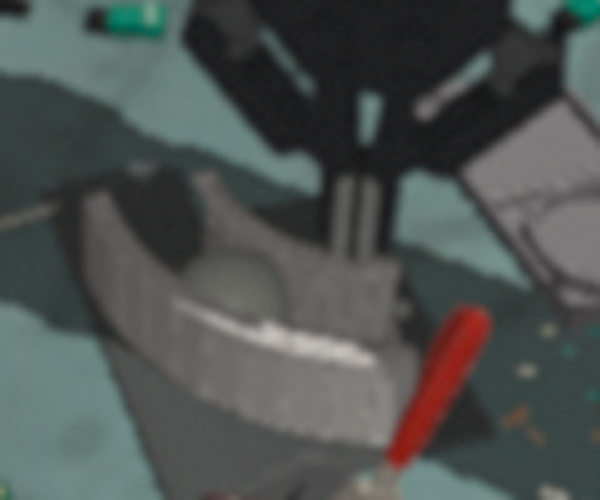

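{"op": "step_arm", "data": {"commands": [{"fingers": 1, "dx": 0.0, "dy": 0, "dz": 0.01, "roll": 0}, {"fingers": 1, "dx": 0.0, "dy": 0, "dz": 0.02, "roll": 0}, {"fingers": 1, "dx": 0.0, "dy": 0, "dz": 0.02, "roll": 0}]}}

```text
time: 4.0
tool_pos: [0.4895, 0.0507, 0.0296]
tcp_rot: [-1.719, -2.627, 0.002]
wrist_force: [-0.1, 0.2, 1.2]
width: 0.001
grip_force: 0.0
```

```bash
python3 -c "
from h import *
np.set_printoptions(precision=3,suppress=True)
im,d=snap('side','s3');P=pts('side',d);print(read_state()['tool_pos'],read_state()['wrist_force'])
for u in(287,289,291):
  for v in range(245,275,2): print(u,v,P[v,u])"
```

```text
[0.49  0.051 0.03 ] [ 0.102 -0.13  -0.357]
287 245 [0.49  0.063 0.095]
287 247 [0.489 0.062 0.09 ]
287 249 [0.49  0.06  0.084]
287 251 [0.49  0.061 0.079]
287 253 [0.489 0.061 0.076]
287 255 [0.489 0.061 0.07 ]
287 257 [0.488 0.061 0.067]
287 259 [0.489 0.059 0.06 ]
287 261 [0.503 0.031 0.024]
287 263 [0.504 0.03  0.017]
287 265 [0.503 0.03  0.012]
287 267 [0.503 0.03  0.007]
287 269 [0.482 0.068 0.047]
287 271 [0.48  0.072 0.046]
287 273 [0.479 0.073 0.043]
289 245 [0.487 0.061 0.095]
289 247 [0.487 0.06  0.09 ]
289 249 [0.486 0.061 0.086]
289 251 [0.486 0.061 0.082]
289 253 [0.486 0.06  0.077]
289 255 [0.486 0.059 0.071]
289 257 [0.485 0.06  0.067]
289 259 [0.485 0.06  0.063]
289 261 [0.501 0.027 0.022]
289 263 [0.5   0.028 0.018]
289 265 [0.499 0.03  0.015]
289 267 [0.499 0.029 0.009]
289 269 [0.479 0.067 0.048]
289 271 [0.478 0.069 0.046]
289 273 [0.476 0.071 0.043]
291 245 [0.485 0.058 0.094]
291 247 [0.483 0.06  0.091]
291 249 [0.483 0.059 0.087]
291 251 [0.483 0.06  0.083]
291 253 [0.483 0.059 0.078]
291 255 [0.482 0.059 0.073]
291 257 [0.482 0.059 0.069]
291 259 [0.482 0.058 0.063]
291 261 [0.497 0.028 0.025]
291 263 [0.496 0.029 0.021]
291 265 [0.496 0.027 0.014]
291 267 [0.496 0.027 0.009]
291 269 [0.477 0.063 0.045]
291 271 [0.475 0.068 0.046]
291 273 [0.473 0.07  0.044]
```

{"op": "step_arm", "data": {"commands": [{"fingers": 1, "dx": 0.0, "dy": 0, "dz": 0.006, "roll": 0}, {"fingers": 1, "dx": 0.0, "dy": 0, "dz": 0.012, "roll": 0}, {"fingers": 1, "dx": 0.0, "dy": 0, "dz": 0.015, "roll": 0}, {"fingers": 1, "dx": 0.0, "dy": 0, "dz": 0.015, "roll": 0}]}}

```text
time: 4.55
tool_pos: [0.4904, 0.0507, 0.0155]
tcp_rot: [-1.72, -2.628, 0.001]
wrist_force: [-0.0, -0.4, 0.4]
width: -0.003
grip_force: 0.0
```

```bash
python3 -c "
from h import *
np.set_printoptions(precision=3,suppress=True)
im,d=snap('side','s4');P=pts('side',d);s=read_state();print(s['tool_pos'],s['wrist_force'],s['torque'])
for u in(289,):
  for v in range(251,275,1): print(u,v,P[v,u])"
```

```text
[0.491 0.051 0.016] [-0.353  0.416 -0.929] [-0.023 -0.007 -0.019]
289 251 [0.487 0.059 0.08 ]
289 252 [0.486 0.06  0.079]
289 253 [0.486 0.06  0.076]
289 254 [0.486 0.06  0.074]
289 255 [0.486 0.059 0.071]
289 256 [0.486 0.059 0.069]
289 257 [0.485 0.061 0.068]
289 258 [0.485 0.059 0.064]
289 259 [0.485 0.06  0.063]
289 260 [0.485 0.059 0.059]
289 261 [0.485 0.059 0.057]
289 262 [0.484 0.06  0.056]
289 263 [0.485 0.059 0.052]
289 264 [0.253 0.506 0.556]
289 265 [0.484 0.059 0.048]
289 266 [0.5   0.027 0.009]
289 267 [0.499 0.029 0.009]
289 268 [0.5   0.027 0.004]
289 269 [0.479 0.067 0.048]
289 270 [0.478 0.069 0.047]
289 271 [0.477 0.07  0.047]
289 272 [0.476 0.072 0.046]
289 273 [0.476 0.072 0.045]
289 274 [0.475 0.074 0.044]
```

{"op": "step_arm", "data": {"commands": [{"fingers": 1, "dx": 0.0, "dy": 0, "dz": 0.006, "roll": 0}, {"fingers": 1, "dx": 0.0, "dy": 0, "dz": 0.012, "roll": 0}, {"fingers": 1, "dx": 0.0, "dy": 0, "dz": 0.016, "roll": 0}, {"fingers": 1, "dx": 0.0, "dy": 0, "dz": 0.016, "roll": 0}]}}

```text
time: 5.1
tool_pos: [0.4902, 0.0507, -0.0007]
tcp_rot: [-1.719, -2.628, 0.001]
wrist_force: [0.2, 0.6, -0.6]
width: -0.001
grip_force: 0.0
```

```bash
cat > arc.py <<'E'
from h import *
import sys
from scipy.spatial.transform import Rotation as Ro
O=np.array([.528,-.0308]);psi=53.4
s=read_state();R=Ro.from_rotvec(s['tcp_rot']).as_matrix();p=s['tool_pos'];cur=np.degrees(np.arctan2(R[1,1],R[0,1]))
r=p[:2]-O;th=np.degrees(np.arctan2(r[1],r[0]))-psi
print('th',th,'rad',np.hypot(*r),'yaw',cur,p,s['wrist_force'])
for t in map(float,sys.argv[1:]):
    a=np.radians(t+psi);xy=O+.09*np.array([np.cos(a),np.sin(a)])
    if t<0: b=np.radians(psi);xy=O+.09*np.array([np.cos(b),np.sin(b)])+.09*np.radians(t)*np.array([-np.sin(b),np.cos(b)])
    d=R.T@np.r_[xy-p[:2],0.0-p[2]]
    print(t,np.round(d,4),'roll',round(-((max(t,0)+psi-90)-cur),1))
E
python3 arc.py 58 54 50 46 42 38 34 30
```

```text
th 61.476057259285135 rad 0.08985595193960465 yaw 23.61114103840161 [ 0.49020149  0.05071911 -0.00072164] [ 0.17468908  0.5810326  -0.62603638]
58.0 [ 0.0001  0.0055 -0.0007] roll 2.2
54.0 [-0.0004  0.0117 -0.0007] roll 6.2
50.0 [-0.0013  0.0179 -0.0007] roll 10.2
46.0 [-0.0026  0.0241 -0.0007] roll 14.2
42.0 [-0.0043  0.0301 -0.0008] roll 18.2
38.0 [-0.0065  0.036  -0.0008] roll 22.2
34.0 [-0.0091  0.0417 -0.0008] roll 26.2
30.0 [-0.0121  0.0473 -0.0008] roll 30.2
```

{"op": "step_arm", "data": {"commands": [{"fingers": 1, "dx": 0.0, "dy": 0.0055, "dz": 0, "roll": 2.2}, {"fingers": 1, "dx": -0.0004, "dy": 0.0117, "dz": 0, "roll": 6.2}, {"fingers": 1, "dx": -0.0013, "dy": 0.018, "dz": 0, "roll": 10.2}, {"fingers": 1, "dx": -0.0026, "dy": 0.024, "dz": 0, "roll": 14.2}, {"fingers": 1, "dx": -0.0043, "dy": 0.03, "dz": 0, "roll": 18.2}, {"fingers": 1, "dx": -0.0065, "dy": 0.036, "dz": 0, "roll": 22.2}, {"fingers": 1, "dx": -0.009, "dy": 0.0417, "dz": 0, "roll": 26.2}, {"fingers": 1, "dx": -0.012, "dy": 0.0473, "dz": 0, "roll": 30.2}]}}

```text
time: 6.1
tool_pos: [0.5387, 0.0587, 0.0]
tcp_rot: [-2.347, -2.087, 0.001]
wrist_force: [-0.7, 0.5, 0.6]
width: -0.001
grip_force: 0.8
```

```bash
python3 arc.py 26 22 18 14 11 8 5 3
```

```text
th 29.77008100653085 rad 0.09014820343745154 yaw -6.7186010008752906 [5.38720646e-01 5.87084707e-02 1.57550152e-05] [-0.68224513  0.50503747  0.61277637]
26.0 [-0.0004  0.0059  0.    ] roll 3.9
22.0 [-0.001   0.0122  0.    ] roll 7.9
18.0 [-0.0021  0.0184  0.    ] roll 11.9
14.0 [-0.0036  0.0245 -0.    ] roll 15.9
11.0 [-0.005   0.0289 -0.    ] roll 18.9
8.0 [-0.0066  0.0334 -0.    ] roll 21.9
5.0 [-0.0085  0.0377 -0.    ] roll 24.9
3.0 [-0.0099  0.0405 -0.    ] roll 26.9
```

{"op": "step_arm", "data": {"commands": [{"fingers": 1, "dx": -0.0004, "dy": 0.006, "dz": 0, "roll": 3.9}, {"fingers": 1, "dx": -0.001, "dy": 0.0122, "dz": 0, "roll": 7.9}, {"fingers": 1, "dx": -0.0021, "dy": 0.0184, "dz": 0, "roll": 11.9}, {"fingers": 1, "dx": -0.0036, "dy": 0.0245, "dz": 0, "roll": 15.9}, {"fingers": 1, "dx": -0.005, "dy": 0.029, "dz": 0, "roll": 18.9}, {"fingers": 1, "dx": -0.0066, "dy": 0.0334, "dz": 0, "roll": 21.9}, {"fingers": 1, "dx": -0.0085, "dy": 0.0377, "dz": 0, "roll": 24.9}, {"fingers": 1, "dx": -0.0099, "dy": 0.0405, "dz": 0, "roll": 26.9}]}}

```text
time: 7.1
tool_pos: [0.5783, 0.0441, -0.0]
tcp_rot: [2.768, 1.485, 0.0]
wrist_force: [0.6, -0.6, -0.1]
width: 0.001
grip_force: 0.0
```

```bash
python3 arc.py 2 1; python3 -c "
from h import *
im,d=snap('side','s5')
cv2.imwrite('pics/v5.png',cv2.resize(im[200:300,200:320],None,fx=5,fy=5,interpolation=2))"
```

```text
th 2.7133052725043214 rad 0.09027177144339439 yaw -33.56657695733622 [ 5.78331238e-01  4.41383693e-02 -3.72122605e-05] [ 0.62295134 -0.57017764 -0.07503125]
2.0 [-0.0003  0.0011 -0.    ] roll 1.0
1.0 [-0.0003  0.0027 -0.    ] roll 2.0
```

View pics/v5.png

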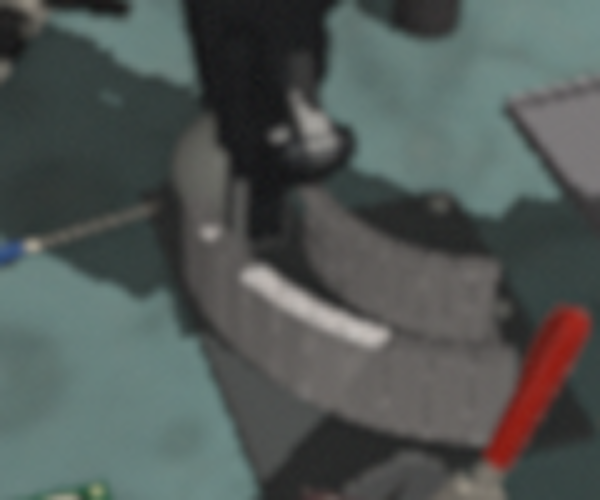

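{"op": "step_arm", "data": {"commands": [{"fingers": 1, "dx": 0, "dy": -0.001, "dz": -0.06, "roll": 0}, {"fingers": 0.2, "dx": 0, "dy": 0, "dz": -0.08, "roll": -80}, {"fingers": -0.3, "dx": 0, "dy": 0, "dz": -0.08, "roll": -87}, {"fingers": -0.3, "dx": 0, "dy": 0, "dz": -0.08, "roll": -87}, {"fingers": -0.3, "dx": 0, "dy": 0, "dz": -0.08, "roll": -87}, {"fingers": -0.3, "dx": 0, "dy": 0, "dz": -0.08, "roll": -87}, {"fingers": -0.3, "dx": 0, "dy": 0, "dz": -0.08, "roll": -87}, {"fingers": -0.3, "dx": 0, "dy": 0, "dz": -0.08, "roll": -87}]}}

```text
time: 8.15
tool_pos: [0.5778, 0.0443, 0.0798]
tcp_rot: [-1.275, -2.871, 0.0]
wrist_force: [0.6, 0.0, -1.0]
width: 0.647
grip_force: 0.0
```

```bash
python3 -c "
from h import *
from scipy.optimize import least_squares
im,d=snap('side','s6');P=pts('side',d)
m=(np.hypot(P[...,0]-.609,P[...,1]-.021)<.03)&(P[...,2]>.015)&(P[...,2]<.06)
print(m.sum());B=P[m]
for sd in((.61,.02),(.6,.03)):
  print(least_squares(lambda c:np.linalg.norm(B-[c[0],c[1],.025],axis=1)-.022,sd,loss='soft_l1',f_scale=.001))if 0 else print(least_squares(lambda c:np.linalg.norm(B-c,axis=1)-.022,[*sd,.025],loss='soft_l1',f_scale=.001).x)
print(B.max(0),B.min(0))
print(plan(.611,.0195,.06,53.4),read_state()['tool_pos'],read_state()['width'])"
```

```text
335
[0.6077815  0.01942752 0.02415226]
[0.6077815  0.01942752 0.02415226]
[0.62465354 0.04141829 0.0466575 ] [0.58541828 0.00608001 0.0151552 ]
(array([-0.0406,  0.0078,  0.0198]), np.float64(-11.0), 'cur yaw', np.float64(42.4), 'q6', np.float64(-0.71), 'q1', np.float64(0.03)) [0.57783685 0.04425904 0.0798505 ] 0.6488641048550678
```

{"op": "step_arm", "data": {"commands": [{"fingers": -0.6, "dx": -0.04, "dy": 0.006, "dz": 0.01, "roll": -11}, {"fingers": -0.6, "dx": -0.04, "dy": 0.006, "dz": 0.04, "roll": -11}, {"fingers": -0.6, "dx": -0.04, "dy": 0.006, "dz": 0.06, "roll": -11}, {"fingers": -0.6, "dx": -0.04, "dy": 0.006, "dz": 0.06, "roll": -11}]}}

```text
time: 8.7
tool_pos: [0.6064, 0.0186, 0.0173]
tcp_rot: [-1.004, -2.971, 0.003]
wrist_force: [-0.2, -0.4, 0.4]
width: 0.801
grip_force: 0.0
```

```bash
python3 -c "
from h import *
im,d=snap('side','s7');s=read_state();print(s['tool_pos'],s['width'])
print(plan(.609,.0195,-.02,53.4))
cv2.imwrite('pics/v7.png',cv2.resize(im[190:270,190:290],None,fx=6,fy=6,interpolation=2))"
```

```text
[0.60773365 0.01862105 0.01879701] 0.8042413023805765
(array([-0.0006,  0.0015,  0.0388]), np.float64(-0.7), 'cur yaw', np.float64(52.7), 'q6', np.float64(-0.93), 'q1', np.float64(-0.01))
```

View pics/v7.png

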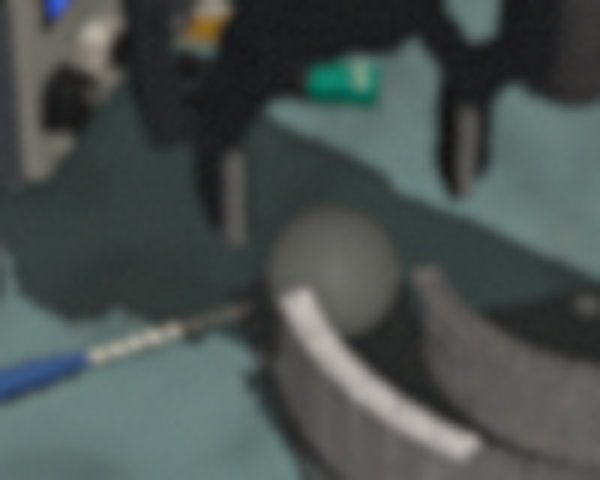

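```bash
python3 -c "
from h import *
np.set_printoptions(precision=3,suppress=True)
P=pts('side',np.load('pics/s7.npz')['d'])
f=lambda x,y:(190+x/6,190+y/6)
print('drv',onz('side',*f(250,310),.008),onz('side',*f(100,350),.008))
for x,y in((233,225),(233,238),(466,160),(464,185)):
  u,v=f(x,y);print(P[round(v),round(u)])"
```

```text
drv [0.629 0.037 0.008] [0.657 0.082 0.008]
[0.621 0.054 0.06 ]
[0.621 0.055 0.056]
[ 0.572 -0.005  0.072]
[ 0.575 -0.006  0.06 ]
```

{"op": "step_arm", "data": {"commands": [{"fingers": -0.6, "dx": -0.001, "dy": 0.0015, "dz": 0.02, "roll": -0.7}, {"fingers": -0.6, "dx": -0.001, "dy": 0.0015, "dz": 0.0388, "roll": -0.7}, {"fingers": -0.6, "dx": -0.001, "dy": 0.0015, "dz": 0.0388, "roll": -0.7}, {"fingers": 1, "dx": -0.001, "dy": 0.0015, "dz": 0.0388, "roll": -0.7}, {"fingers": 1, "dx": -0.001, "dy": 0.0015, "dz": 0.0388, "roll": -0.7}, {"fingers": 1, "dx": -0.001, "dy": 0.0015, "dz": 0.0388, "roll": -0.7}, {"fingers": 1, "dx": -0.001, "dy": 0.0015, "dz": 0.0388, "roll": -0.7}], "squeeze": 40}}

```text
time: 9.62
tool_pos: [0.6115, 0.019, -0.0183]
tcp_rot: [0.986, 2.981, 0.001]
wrist_force: [0.9, 0.8, 0.4]
width: 0.492
grip_force: 40.6
```

{"op": "step_arm", "data": {"commands": [{"fingers": 1, "dx": 0, "dy": 0, "dz": -0.01, "roll": 0}, {"fingers": 1, "dx": 0, "dy": 0, "dz": -0.03, "roll": 0}, {"fingers": 1, "dx": 0, "dy": 0, "dz": -0.06, "roll": 0}, {"fingers": 1, "dx": 0, "dy": 0, "dz": -0.08, "roll": 0}, {"fingers": 1, "dx": 0, "dy": 0, "dz": -0.08, "roll": 0}]}}

```text
time: 10.25
tool_pos: [0.6131, 0.0189, 0.0642]
tcp_rot: [0.984, 2.978, 0.003]
wrist_force: [0.0, 0.6, -2.8]
width: 0.492
grip_force: 40.9
```

```bash
python3 -c "
from h import *
from scipy.optimize import least_squares
im,d=snap('side','s8');P=pts('side',d);s=read_state();p=s['tool_pos'];print(p,s['width'])
m=(np.hypot(P[...,0]-p[0],P[...,1]-p[1])<.025)&(P[...,2]>.07)&(P[...,2]<.135)
hs=cv2.cvtColor(im,cv2.COLOR_BGR2HSV);m&=im.min(2)>70
B=P[m];print(m.sum());print(least_squares(lambda c:np.linalg.norm(B-c,axis=1)-.022,[p[0],p[1],p[2]+.045],loss='soft_l1',f_scale=.001).x)
print(plan(.4465,-.0765,.06,-35))"
```

```text
[0.61167153 0.01893199 0.06240152] 0.4866001839593801
391
[0.60956754 0.01942694 0.10679916]
(array([ 0.0757, -0.1751,  0.002 ]), np.float64(88.4), 'cur yaw', np.float64(53.4), 'q6', np.float64(-0.94), 'q1', np.float64(-0.01))
```

```bash
python3 -c "
from h import *
print(plan(.4475,-.077,.0,53.4))"
```

```text
(array([ 0.0748, -0.175 ,  0.062 ]), np.float64(0.0), 'cur yaw', np.float64(53.4), 'q6', np.float64(-0.94), 'q1', np.float64(-0.01))
```

{"op": "step_arm", "data": {"commands": [{"fingers": 1, "dx": 0.018, "dy": -0.042, "dz": 0, "roll": 0}, {"fingers": 1, "dx": 0.037, "dy": -0.087, "dz": 0, "roll": 0}, {"fingers": 1, "dx": 0.056, "dy": -0.131, "dz": 0, "roll": 0}, {"fingers": 1, "dx": 0.07, "dy": -0.165, "dz": 0, "roll": 0}, {"fingers": 1, "dx": 0.075, "dy": -0.175, "dz": 0.02, "roll": 0}, {"fingers": 1, "dx": 0.075, "dy": -0.175, "dz": 0.04, "roll": 0}, {"fingers": 1, "dx": 0.075, "dy": -0.175, "dz": 0.04, "roll": 0}]}}

```text
time: 11.18
tool_pos: [0.443, -0.0763, 0.0186]
tcp_rot: [-0.985, -2.977, 0.001]
wrist_force: [-0.1, 0.1, -2.3]
width: 0.494
grip_force: 41.2
```

```bash
python3 -c "
from h import *
im,d=snap('side','s9');im2,_=snap('top','t9');s=read_state();print(s['tool_pos'],s['width'],s['wrist_force'])
print(plan(.4475,-.077,-.015,53.4))
a=cv2.resize(im[205:280,280:380],(400,300),interpolation=2);b=cv2.resize(im2[215:290,240:340],(400,300),interpolation=2)
cv2.imwrite('pics/v9.png',np.hstack([a,b]))"
```

```text
[ 0.44573555 -0.07670426  0.02063354] 0.4910757129143427 [-0.75269729 -0.36634987 -2.08300839]
(array([-0.0016,  0.0008,  0.0356]), np.float64(0.0), 'cur yaw', np.float64(53.4), 'q6', np.float64(-1.16), 'q1', np.float64(-0.23))
```

View pics/v9.png

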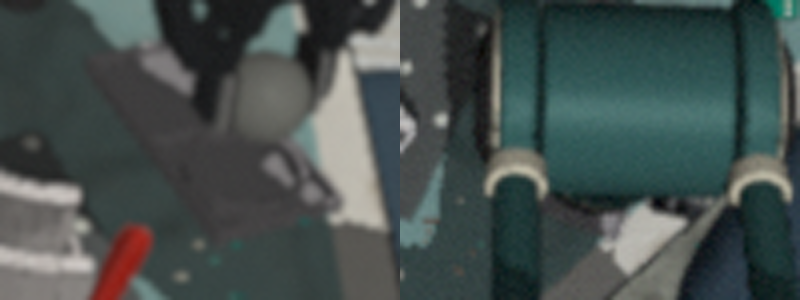

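{"op": "step_arm", "data": {"commands": [{"fingers": 1, "dx": -0.001, "dy": 0.001, "dz": 0.02, "roll": 0}, {"fingers": 1, "dx": -0.001, "dy": 0.001, "dz": 0.0356, "roll": 0}, {"fingers": 1, "dx": -0.001, "dy": 0.001, "dz": 0.0356, "roll": 0}, {"fingers": 1, "dx": -0.001, "dy": 0.001, "dz": 0.0356, "roll": 0}, {"fingers": -0.3, "dx": -0.001, "dy": 0.001, "dz": 0.0356, "roll": 0}, {"fingers": -0.3, "dx": -0.001, "dy": 0.001, "dz": 0.0356, "roll": 0}, {"fingers": -0.3, "dx": -0.001, "dy": 0.001, "dz": 0.0356, "roll": 0}, {"fingers": -0.3, "dx": -0.001, "dy": 0.001, "dz": -0.03, "roll": 0}]}}

```text
time: 12.28
tool_pos: [0.4423, -0.0755, 0.0439]
tcp_rot: [-0.982, -2.971, 0.002]
wrist_force: [1.2, -0.1, -0.3]
width: 0.654
grip_force: 0.0
```

{"op": "step_arm", "data": {"commands": [{"fingers": -0.3, "dx": 0, "dy": 0, "dz": -0.05, "roll": 0}, {"fingers": -0.3, "dx": 0, "dy": 0, "dz": -0.05, "roll": 0}]}}

```text
time: 12.52
tool_pos: [0.4522, -0.0777, 0.1032]
tcp_rot: [0.983, 2.973, 0.002]
wrist_force: [1.1, -0.5, -0.5]
width: 0.651
grip_force: 0.0
```

```bash
python3 -c "
from h import *
from scipy.optimize import least_squares
im,d=snap('side','s10');P=pts('side',d);s=read_state();print(s['tool_pos'],s['width'])
m=(np.hypot(P[...,0]-.446,P[...,1]+.0765)<.03)&(P[...,2]>.02)&(P[...,2]<.055)
B=P[m];print(m.sum());print(least_squares(lambda c:np.linalg.norm(B-c,axis=1)-.022,[.446,-.075,.03],loss='soft_l1',f_scale=.001).x)
# plugs incl dark part
for n,f in(('top','top0'),('side','side0')):
    z=np.load(f'pics/{f}.npz');I=z['im'];Q=pts(n,z['d']);h=cv2.cvtColor(I,cv2.COLOR_BGR2HSV)
    for c in((.519,-.215),(.678,-.08)):
        r=np.hypot(Q[...,0]-c[0],Q[...,1]-c[1])<.035
        g=r&(h[...,0]>70)&(h[...,0]<90)&(h[...,1]>140); k=r&(I.max(2)<75)
        if g.sum()<5: continue
        G=np.array([onz(n,u,v,.009)[:2] for v,u in np.argwhere(g)]);D=np.array([onz(n,u,v,.006)[:2] for v,u in np.argwhere(k)])
        allp=(np.r_[G,D]*1000).astype('f4')
        print(n,c,g.sum(),k.sum(),'green',G.mean(0),'dark',D.mean(0),cv2.minAreaRect(allp))
"
```

```text
[ 0.44992814 -0.07718609  0.1005452 ] 0.6477746590218368
365
[ 0.44475002 -0.07601051  0.0240328 ]
top (0.519, -0.215) 47 19 green [ 0.52071967 -0.21753797] dark [ 0.52365537 -0.20268438] ((520.4944458007812, -214.57574462890625), (32.75375747680664, 15.354765892028809), 78.52994537353516)
side (0.519, -0.215) 37 26 green [ 0.51914879 -0.21494784] dark [ 0.52294979 -0.2034377 ] ((520.9827270507812, -209.7329864501953), (29.889347076416016, 17.61186981201172), 72.70027923583984)
side (0.678, -0.08) 51 25 green [ 0.6801442  -0.08056048] dark [ 0.69479162 -0.07438601] ((684.1717529296875, -79.7453842163086), (36.5175666809082, 20.877660751342773), 24.38852882385254)
```

```bash
python3 -c "
from h import *
print(plan(.5208,-.2125,.03,-13))"
```

```text
(array([-0.1372, -0.0666,  0.0711]), np.float64(66.4), 'cur yaw', np.float64(53.4), 'q6', np.float64(-1.16), 'q1', np.float64(-0.22))
```

{"op": "step_arm", "data": {"commands": [{"fingers": 0, "dx": -0.05, "dy": -0.024, "dz": 0, "roll": 10}, {"fingers": 0, "dx": -0.1, "dy": -0.048, "dz": 0, "roll": 20}, {"fingers": 0, "dx": -0.137, "dy": -0.0666, "dz": 0.04, "roll": 30}, {"fingers": 0, "dx": -0.137, "dy": -0.0666, "dz": 0.071, "roll": 40}, {"fingers": 0, "dx": -0.137, "dy": -0.0666, "dz": 0.071, "roll": 50}, {"fingers": 0, "dx": -0.137, "dy": -0.0666, "dz": 0.071, "roll": 60}, {"fingers": 0, "dx": -0.137, "dy": -0.0666, "dz": 0.071, "roll": 66.4}, {"fingers": 0, "dx": -0.137, "dy": -0.0666, "dz": 0.071, "roll": 66.4}]}}

```text
time: 13.58
tool_pos: [0.5163, -0.211, 0.0249]
tcp_rot: [-2.455, -1.955, 0.003]
wrist_force: [0.1, 0.1, -0.2]
width: 0.497
grip_force: 0.0
```

```bash
python3 -c "
from h import *
im,d=snap('side','s11');s=read_state();print(s['tool_pos'],s['width'])
print(plan(.5208,-.2125,-.027,-13))
cv2.imwrite('pics/v11.png',cv2.resize(im[150:220,295:395],None,fx=6,fy=6,interpolation=2))"
```

```text
[ 0.51655494 -0.21115387  0.02523462] 0.5017734014000275
(array([-0.0004,  0.0046,  0.0522]), np.float64(0.1), 'cur yaw', np.float64(-12.9), 'q6', np.float64(-0.21), 'q1', np.float64(-0.43))
```

View pics/v11.png

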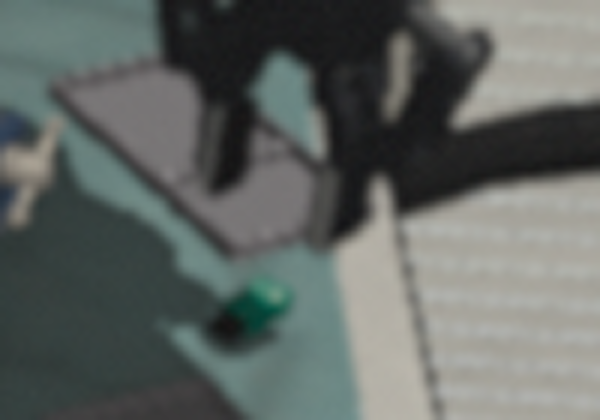

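{"op": "step_arm", "data": {"commands": [{"fingers": 0, "dx": 0, "dy": 0.0045, "dz": 0.025, "roll": 0}, {"fingers": 0, "dx": 0, "dy": 0.0045, "dz": 0.045, "roll": 0}, {"fingers": 0, "dx": 0, "dy": 0.0045, "dz": 0.052, "roll": 0}, {"fingers": 0, "dx": 0, "dy": 0.0045, "dz": 0.052, "roll": 0}, {"fingers": 1, "dx": 0, "dy": 0.0045, "dz": 0.052, "roll": 0}, {"fingers": 1, "dx": 0, "dy": 0.0045, "dz": 0.052, "roll": 0}, {"fingers": 1, "dx": 0, "dy": 0.0045, "dz": 0.052, "roll": 0}, {"fingers": 1, "dx": 0, "dy": 0.0045, "dz": 0.052, "roll": 0}]}}

```text
time: 14.62
tool_pos: [0.5234, -0.2133, -0.0239]
tcp_rot: [2.457, 1.955, 0.001]
wrist_force: [-1.3, -0.8, 5.5]
width: 0.173
grip_force: 40.3
```

{"op": "step_arm", "data": {"commands": [{"fingers": 1, "dx": 0, "dy": 0, "dz": -0.02, "roll": 0}, {"fingers": 1, "dx": 0, "dy": 0, "dz": -0.06, "roll": 0}, {"fingers": 1, "dx": 0, "dy": 0, "dz": -0.06, "roll": 0}, {"fingers": 1, "dx": 0, "dy": 0, "dz": -0.06, "roll": 0}]}}

```text
time: 15.12
tool_pos: [0.5218, -0.2126, 0.0345]
tcp_rot: [-2.458, -1.956, 0.001]
wrist_force: [-1.6, 0.8, 0.2]
width: 0.171
grip_force: 39.7
```

```bash
python3 -c "
from h import *
s=read_state();print(s['tool_pos'],s['width'],s['grip_force'])
im,d=snap('side','s12');Q=pts('side',d);h=cv2.cvtColor(im,cv2.COLOR_BGR2HSV);p=s['tool_pos']
g=(h[...,0]>70)&(h[...,0]<90)&(h[...,1]>120)&(np.hypot(Q[...,0]-p[0],Q[...,1]-p[1])<.04)
print(g.sum(),np.percentile(Q[g],[5,50,95],axis=0))
print(plan(.503,-.1155,.035,-34.7))"
```

```text
[ 0.52184516 -0.21256891  0.03451941] 0.17087551451296792 39.6560400724411
12 [[ 0.52275283 -0.21841621  0.06723832]
 [ 0.52605734 -0.2113986   0.06882293]
 [ 0.52948546 -0.20746471  0.06974479]]
(array([ 0.0902, -0.0396, -0.0011]), np.float64(21.7), 'cur yaw', np.float64(-13.0), 'q6', np.float64(-0.2), 'q1', np.float64(-0.43))
```

{"op": "step_arm", "data": {"commands": [{"fingers": 1, "dx": 0.045, "dy": -0.02, "dz": 0, "roll": 10}, {"fingers": 1, "dx": 0.09, "dy": -0.0396, "dz": 0, "roll": 21.7}, {"fingers": 1, "dx": 0.09, "dy": -0.0396, "dz": 0, "roll": 21.7}, {"fingers": 1, "dx": 0.09, "dy": -0.0396, "dz": 0, "roll": 21.7}, {"fingers": 1, "dx": 0.09, "dy": -0.0396, "dz": 0, "roll": 21.7}]}}

```text
time: 15.8
tool_pos: [0.5042, -0.1171, 0.0347]
tcp_rot: [2.783, 1.458, -0.0]
wrist_force: [0.2, -0.5, -0.5]
width: 0.167
grip_force: 39.7
```

```bash
python3 -c "
from h import *
print(plan(.503,-.1155,-.019,-34.7))"
```

```text
(array([ 0.0007, -0.0019,  0.0537]), np.float64(0.0), 'cur yaw', np.float64(-34.7), 'q6', np.float64(0.33), 'q1', np.float64(-0.28))
```

{"op": "step_arm", "data": {"commands": [{"fingers": 1, "dx": 0.001, "dy": -0.001, "dz": 0.025, "roll": 0}, {"fingers": 1, "dx": 0.001, "dy": -0.001, "dz": 0.045, "roll": 0}, {"fingers": 1, "dx": 0.001, "dy": -0.001, "dz": 0.0537, "roll": 0}, {"fingers": 1, "dx": 0.001, "dy": -0.001, "dz": 0.0537, "roll": 0}, {"fingers": 1, "dx": 0.001, "dy": -0.001, "dz": 0.0537, "roll": 0}, {"fingers": 0.4, "dx": 0.001, "dy": -0.001, "dz": 0.0537, "roll": 0}, {"fingers": 0.4, "dx": 0.001, "dy": -0.001, "dz": 0.0537, "roll": 0}]}}

```text
time: 16.68
tool_pos: [0.5043, -0.1149, -0.0181]
tcp_rot: [2.782, 1.458, 0.001]
wrist_force: [0.2, -0.9, -0.0]
width: 0.301
grip_force: 0.0
```

{"op": "step_arm", "data": {"commands": [{"fingers": 0.4, "dx": 0, "dy": 0, "dz": -0.02, "roll": 0}, {"fingers": 0.4, "dx": 0, "dy": 0, "dz": -0.06, "roll": 0}, {"fingers": -0.2, "dx": 0, "dy": 0, "dz": -0.1, "roll": 0}, {"fingers": -0.2, "dx": 0, "dy": 0, "dz": -0.1, "roll": 0}]}}

```text
time: 17.18
tool_pos: [0.5074, -0.1158, 0.0857]
tcp_rot: [2.777, 1.456, 0.01]
wrist_force: [0.3, -0.5, -0.0]
width: 0.601
grip_force: 0.0
```

```bash
cat > gr.py <<'E'
from h import *
import sys
def green(n,f,c,r=.05):
    im,d=snap(n,f);Q=pts(n,d);h=cv2.cvtColor(im,cv2.COLOR_BGR2HSV)
    g=(h[...,0]>68)&(h[...,0]<92)&(h[...,1]>120)&(np.hypot(Q[...,0]-c[0],Q[...,1]-c[1])<r)
    print(n,g.sum(),np.round(np.percentile(Q[g],[5,50,95],axis=0),4) if g.any() else '')
E
python3 -c "
from gr import *
s=read_state();print(s['tool_pos'],s['width'])
green('side','s13',(.503,-.1155));green('top','t13',(.503,-.1155))
print(plan(.613,-.1405,.06,None))"
```

```text
[ 0.5073995  -0.11576123  0.08568981] 0.6012280329281467
side 62 [[ 0.4896 -0.1251  0.0078]
 [ 0.4991 -0.1162  0.0127]
 [ 0.5072 -0.1071  0.0147]]
top 307 [[ 0.4635 -0.1591  0.3536]
 [ 0.5004 -0.1107  0.4854]
 [ 0.5361 -0.0765  0.4986]]
(array([0.0409, 0.1042, 0.0219]), 0, 'cur yaw', np.float64(-34.7), 'q6', np.float64(0.33), 'q1', np.float64(-0.27))
```

{"op": "step_arm", "data": {"commands": [{"fingers": -0.2, "dx": 0.021, "dy": 0.052, "dz": 0, "roll": -10}, {"fingers": -0.2, "dx": 0.041, "dy": 0.104, "dz": 0, "roll": -20}, {"fingers": -0.2, "dx": 0.041, "dy": 0.104, "dz": 0, "roll": -30}, {"fingers": -0.2, "dx": 0.041, "dy": 0.104, "dz": 0, "roll": -40}, {"fingers": -0.2, "dx": 0.041, "dy": 0.104, "dz": 0, "roll": -50}, {"fingers": -0.2, "dx": 0.041, "dy": 0.104, "dz": 0, "roll": -62}, {"fingers": -0.2, "dx": 0.041, "dy": 0.104, "dz": 0, "roll": -62}, {"fingers": -0.2, "dx": 0.041, "dy": 0.104, "dz": 0, "roll": -62}]}}

```text
time: 18.27
tool_pos: [0.6117, -0.14, 0.08]
tcp_rot: [-1.637, -2.679, 0.001]
wrist_force: [0.6, 0.3, -0.6]
width: 0.598
grip_force: 0.0
```

```bash
python3 -c "
from h import *
s=read_state();print(s['tool_pos'],s['width'])
print(plan(.613,-.1403,.008,27))
for n,f in(('side','s14'),('top','t14')):
    im,d=snap(n,f);Q=pts(n,d);h=cv2.cvtColor(im,cv2.COLOR_BGR2HSV)
    rd=((h[...,0]<8)|(h[...,0]>172))&(h[...,1]>150)&(np.hypot(Q[...,0]-.613,Q[...,1]+.14)<.04)
    print(n,rd.sum(),np.median(Q[rd],0) if rd.any() else '')
    if n=='side':
        # gripper underside: dark pixels lowest z near the tool axis
        k=(np.hypot(Q[...,0]-.613,Q[...,1]+.14)<.02)&(Q[...,2]>.085)&(Q[...,2]<.35)
        print(k.sum(),np.percentile(Q[k][:,2],[0,1,5,25]))
"
```

```text
[ 0.61174037 -0.14003071  0.08000309] 0.5982386812519458
(array([-0.0009,  0.0011,  0.072 ]), np.float64(0.2), 'cur yaw', np.float64(27.2), 'q6', np.float64(-0.74), 'q1', np.float64(-0.26))
side 25 [ 0.6111886  -0.13707287  0.07235985]
254 [0.18078113 0.18118949 0.18265925 0.19105359]
top 32 [ 0.61054561 -0.13841227  0.07370385]
```

{"op": "step_arm", "data": {"commands": [{"fingers": -0.2, "dx": -0.001, "dy": 0.001, "dz": 0.04, "roll": 0}, {"fingers": -0.2, "dx": -0.001, "dy": 0.001, "dz": 0.075, "roll": 0}, {"fingers": -0.2, "dx": -0.001, "dy": 0.001, "dz": 0.084, "roll": 0}, {"fingers": -0.2, "dx": -0.001, "dy": 0.001, "dz": 0.084, "roll": 0}, {"fingers": 1, "dx": -0.001, "dy": 0.001, "dz": 0.084, "roll": 0}, {"fingers": 1, "dx": -0.001, "dy": 0.001, "dz": 0.084, "roll": 0}, {"fingers": 1, "dx": -0.001, "dy": 0.001, "dz": 0.084, "roll": 0}]}}

```text
time: 19.25
tool_pos: [0.6158, -0.1412, -0.0006]
tcp_rot: [1.632, 2.68, 0.002]
wrist_force: [0.5, -0.4, 6.7]
width: 0.356
grip_force: 40.2
```

{"op": "step_arm", "data": {"commands": [{"fingers": 1, "dx": 0, "dy": 0, "dz": -0.02, "roll": 0}, {"fingers": 1, "dx": 0, "dy": 0, "dz": -0.06, "roll": 0}, {"fingers": 1, "dx": 0, "dy": 0, "dz": -0.06, "roll": 0}, {"fingers": 1, "dx": 0, "dy": 0, "dz": -0.06, "roll": 0}]}}

```text
time: 19.75
tool_pos: [0.6138, -0.1407, 0.0578]
tcp_rot: [1.634, 2.683, 0.0]
wrist_force: [0.2, 0.0, -0.2]
width: 0.36
grip_force: 39.7
```

```bash
python3 -c "
from h import *
s=read_state();print(s['tool_pos'],s['width'],s['wrist_force'])
print(plan(.549,-.2885,.056,27))
im,d=snap('side','s15');Q=pts('side',d);h=cv2.cvtColor(im,cv2.COLOR_BGR2HSV)
rd=((h[...,0]<8)|(h[...,0]>172))&(h[...,1]>150)&(np.hypot(Q[...,0]-.613,Q[...,1]+.14)<.04)
print(rd.sum(),np.percentile(Q[rd],[5,50,95],axis=0) if rd.any() else '')
"
```

```text
[ 0.61384091 -0.14068727  0.05783008] 0.3603665965924929 [ 0.1880866   0.04424367 -0.22159667]
(array([-0.1016, -0.1254,  0.0018]), np.float64(0.3), 'cur yaw', np.float64(27.3), 'q6', np.float64(-0.74), 'q1', np.float64(-0.26))
27 [[ 0.60535318 -0.13955923  0.12431995]
 [ 0.60931619 -0.13513852  0.12996922]
 [ 0.61348076 -0.13334184  0.13403527]]
```

{"op": "step_arm", "data": {"commands": [{"fingers": 1, "dx": -0.034, "dy": -0.042, "dz": 0, "roll": 0}, {"fingers": 1, "dx": -0.068, "dy": -0.084, "dz": 0, "roll": 0}, {"fingers": 1, "dx": -0.09, "dy": -0.112, "dz": 0, "roll": 0}, {"fingers": 1, "dx": -0.1016, "dy": -0.1254, "dz": 0.01, "roll": 0}, {"fingers": 1, "dx": -0.1016, "dy": -0.1254, "dz": 0.02, "roll": 0}, {"fingers": 1, "dx": -0.1016, "dy": -0.1254, "dz": 0.02, "roll": 0}, {"fingers": 1, "dx": -0.1016, "dy": -0.1254, "dz": 0.02, "roll": 0}]}}

```text
time: 20.68
tool_pos: [0.5495, -0.2871, 0.0368]
tcp_rot: [-1.632, -2.684, -0.0]
wrist_force: [0.4, -0.6, 0.4]
width: 0.354
grip_force: 39.7
```

```bash
python3 -c "
from h import *
s=read_state();print(s['tool_pos'],s['width'],s['wrist_force'])
print(plan(.549,-.2885,.004,27))"
```

```text
[ 0.5495422  -0.28712665  0.03679487] 0.3541043820383799 [ 0.38411427 -0.6224215   0.42531148]
(array([-0.001 , -0.0011,  0.0328]), np.float64(0.4), 'cur yaw', np.float64(27.4), 'q6', np.float64(-1.0), 'q1', np.float64(-0.52))
```

{"op": "step_arm", "data": {"commands": [{"fingers": 1, "dx": -0.001, "dy": -0.001, "dz": 0.018, "roll": 0}, {"fingers": 1, "dx": -0.001, "dy": -0.001, "dz": 0.028, "roll": 0}, {"fingers": 1, "dx": -0.001, "dy": -0.001, "dz": 0.033, "roll": 0}, {"fingers": 1, "dx": -0.001, "dy": -0.001, "dz": 0.034, "roll": 0}, {"fingers": 1, "dx": -0.001, "dy": -0.001, "dz": 0.034, "roll": 0}]}}

```text
time: 21.3
tool_pos: [0.5489, -0.29, 0.0034]
tcp_rot: [1.634, 2.683, 0.0]
wrist_force: [-0.3, 0.4, -0.6]
width: 0.357
grip_force: 39.8
```

{"op": "step_arm", "data": {"commands": [{"fingers": 1, "dx": 0, "dy": 0, "dz": 0.001, "roll": 0}, {"fingers": 0.2, "dx": 0, "dy": 0, "dz": 0.001, "roll": 0}, {"fingers": 0.0, "dx": 0, "dy": 0, "dz": 0.001, "roll": 0}, {"fingers": -0.2, "dx": 0, "dy": 0, "dz": 0.001, "roll": 0}, {"fingers": -0.2, "dx": 0, "dy": 0, "dz": 0.001, "roll": 0}]}}

```text
time: 21.92
tool_pos: [0.5487, -0.2899, 0.0023]
tcp_rot: [1.634, 2.683, -0.0]
wrist_force: [1.4, 0.2, 0.3]
width: 0.6
grip_force: 0.0
```

{"op": "step_arm", "data": {"commands": [{"fingers": -0.2, "dx": 0, "dy": 0, "dz": -0.03, "roll": 0}, {"fingers": -0.2, "dx": 0, "dy": 0, "dz": -0.08, "roll": 0}, {"fingers": -0.2, "dx": 0, "dy": 0, "dz": -0.1, "roll": 0}, {"fingers": -0.2, "dx": 0, "dy": 0, "dz": -0.1, "roll": 0}, {"fingers": -0.2, "dx": 0, "dy": 0, "dz": -0.1, "roll": 0}]}}

```text
time: 22.55
tool_pos: [0.5475, -0.2892, 0.1004]
tcp_rot: [-1.633, -2.681, 0.0]
wrist_force: [-0.6, 0.0, -1.1]
width: 0.602
grip_force: 0.0
```

```bash
python3 -c "
from gr import *
s=read_state();print(s['tool_pos'],s['width'])
im,d=snap('side','s16');Q=pts('side',d);h=cv2.cvtColor(im,cv2.COLOR_BGR2HSV)
rd=((h[...,0]<8)|(h[...,0]>172))&(h[...,1]>150)&(np.hypot(Q[...,0]-.549,Q[...,1]+.288)<.06)
print(rd.sum(),np.percentile(Q[rd],[5,50,95],axis=0) if rd.any() else '')
green('side','s17',(.68,-.08))
print(plan(.683,-.08,.08,-66))"
```

```text
[ 0.54750305 -0.28917704  0.10040964] 0.6015173693827216
23 [[ 0.54159329 -0.29030497  0.07029911]
 [ 0.54726416 -0.28540816  0.07559229]
 [ 0.5518744  -0.28294347  0.07790976]]
side 62 [[ 0.6677 -0.0902  0.0046]
 [ 0.6796 -0.0815  0.0094]
 [ 0.6908 -0.0734  0.0121]]
(array([0.1232, 0.2166, 0.0197]), np.float64(93.3), 'cur yaw', np.float64(27.3), 'q6', np.float64(-1.0), 'q1', np.float64(-0.53))
```

{"op": "step_arm", "data": {"commands": [{"fingers": 0, "dx": 0.03, "dy": 0.052, "dz": 0, "roll": 10.5}, {"fingers": 0, "dx": 0.06, "dy": 0.104, "dz": 0, "roll": 21}, {"fingers": 0, "dx": 0.09, "dy": 0.156, "dz": 0, "roll": 31.5}, {"fingers": 0, "dx": 0.11, "dy": 0.19, "dz": 0, "roll": 42}, {"fingers": 0, "dx": 0.124, "dy": 0.216, "dz": 0, "roll": 52.5}, {"fingers": 0, "dx": 0.124, "dy": 0.216, "dz": 0, "roll": 63}, {"fingers": 0, "dx": 0.124, "dy": 0.216, "dz": 0.01, "roll": 73.5}, {"fingers": 0, "dx": 0.124, "dy": 0.216, "dz": 0.02, "roll": 84}]}}

```text
time: 23.65
tool_pos: [0.6826, -0.0801, 0.0799]
tcp_rot: [-3.011, -0.892, 0.004]
wrist_force: [0.8, -0.5, -0.8]
width: 0.5
grip_force: 0.0
```

{"op": "step_arm", "data": {"commands": [{"fingers": 0, "dx": 0, "dy": 0, "dz": 0.02, "roll": 9.5}, {"fingers": 0, "dx": 0, "dy": 0, "dz": 0.02, "roll": 9.5}, {"fingers": 0, "dx": 0, "dy": 0, "dz": 0.02, "roll": 9.5}]}}

```text
time: 24.02
tool_pos: [0.6833, -0.0805, 0.0616]
tcp_rot: [-3.073, -0.652, 0.002]
wrist_force: [0.5, -0.2, 0.0]
width: 0.501
grip_force: 0.0
```

```bash
python3 -c "
from gr import *
s=read_state();print(s['tool_pos'],s['width'])
green('side','s18',(.68,-.08))
print(plan(.684,-.0805,-.0235,-66))
z=np.load('pics/side0.npz');h=cv2.cvtColor(z['im'],cv2.COLOR_BGR2HSV);Q=pts('side',z['d'])
m=(h[...,0]>12)&(h[...,0]<30)&(h[...,1]>130)&(abs(Q[...,0]-.74)<.05)&(abs(Q[...,1]+.08)<.05)
print(m.sum(),np.percentile(Q[m],[2,50,98],axis=0))
"
```

```text
[ 0.68330512 -0.08054131  0.06155673] 0.5014886812931525
side 67 [[ 0.667  -0.0871  0.003 ]
 [ 0.6804 -0.0801  0.0092]
 [ 0.6903 -0.0733  0.0116]]
(array([ 0.0001, -0.0001,  0.0859]), np.float64(-0.1), 'cur yaw', np.float64(-66.1), 'q6', np.float64(1.0), 'q1', np.float64(-0.15))
268 [[ 0.73500517 -0.0999308   0.00747148]
 [ 0.74868096 -0.07953798  0.05228796]
 [ 0.76539471 -0.07299589  0.06937445]]
```

{"op": "step_arm", "data": {"commands": [{"fingers": 0, "dx": 0, "dy": 0, "dz": 0.04, "roll": 0}, {"fingers": 0, "dx": 0, "dy": 0, "dz": 0.07, "roll": 0}, {"fingers": 0, "dx": 0, "dy": 0, "dz": 0.085, "roll": 0}, {"fingers": 0, "dx": 0, "dy": 0, "dz": 0.085, "roll": 0}, {"fingers": 1, "dx": 0, "dy": 0, "dz": 0.085, "roll": 0}, {"fingers": 1, "dx": 0, "dy": 0, "dz": 0.085, "roll": 0}, {"fingers": 1, "dx": 0, "dy": 0, "dz": 0.085, "roll": 0}, {"fingers": 1, "dx": 0, "dy": 0, "dz": 0.085, "roll": 0}]}}

```text
time: 25.08
tool_pos: [0.6856, -0.0809, -0.0206]
tcp_rot: [3.073, 0.648, 0.005]
wrist_force: [0.1, -0.1, 6.1]
width: 0.168
grip_force: 39.9
```

{"op": "step_arm", "data": {"commands": [{"fingers": 1, "dx": 0, "dy": 0, "dz": -0.02, "roll": 0}, {"fingers": 1, "dx": 0, "dy": 0, "dz": -0.07, "roll": 0}, {"fingers": 1, "dx": 0, "dy": 0, "dz": -0.12, "roll": 0}, {"fingers": 1, "dx": 0, "dy": 0, "dz": -0.12, "roll": 0}, {"fingers": 1, "dx": 0, "dy": 0, "dz": -0.12, "roll": 0}]}}

```text
time: 25.7
tool_pos: [0.6836, -0.0805, 0.098]
tcp_rot: [3.074, 0.648, 0.001]
wrist_force: [-0.5, 0.3, -1.1]
width: 0.169
grip_force: 39.2
```

```bash
python3 -c "
from gr import *
s=read_state();p=s['tool_pos'];print(p,s['width'])
green('side','s19',p[:2])
print(plan(.609,-.320,.095,-28.2))"
```

```text
[ 0.68359952 -0.08054521  0.09802273] 0.16916996195435613
side 19 [[ 0.665  -0.086   0.1181]
 [ 0.6675 -0.08    0.1236]
 [ 0.6714 -0.0778  0.1295]]
(array([-0.1641,  0.1895,  0.0015]), np.float64(-38.0), 'cur yaw', np.float64(-66.2), 'q6', np.float64(1.0), 'q1', np.float64(-0.15))
```

{"op": "step_arm", "data": {"commands": [{"fingers": 1, "dx": -0.041, "dy": 0.046, "dz": 0, "roll": 10.5}, {"fingers": 1, "dx": -0.082, "dy": 0.092, "dz": 0, "roll": 21}, {"fingers": 1, "dx": -0.12, "dy": 0.14, "dz": 0, "roll": 31.5}, {"fingers": 1, "dx": -0.16, "dy": 0.185, "dz": 0, "roll": 42}, {"fingers": 1, "dx": -0.164, "dy": 0.19, "dz": 0, "roll": 51.5}, {"fingers": 1, "dx": -0.164, "dy": 0.19, "dz": 0.0, "roll": 51.5}, {"fingers": 1, "dx": -0.164, "dy": 0.19, "dz": 0.0, "roll": 51.5}, {"fingers": 1, "dx": -0.164, "dy": 0.19, "dz": 0.0, "roll": 51.5}]}}

```text
time: 26.75
tool_pos: [0.6105, -0.3193, 0.0967]
tcp_rot: [-3.051, 0.747, 0.002]
wrist_force: [-0.8, 0.2, -0.1]
width: 0.163
grip_force: 39.2
```

```bash
python3 -c "
from gr import *
s=read_state();p=s['tool_pos'];print(p,s['width'],s['q'])
print(plan(.618,-.325,-.016,-117))"
```

```text
[ 0.61053608 -0.31929354  0.09669684] 0.1626664131242294 [-5.18066454e-01  3.68668933e-01  1.67119256e+00  1.28101842e-04
  1.10276733e+00  1.53287938e+00]
(array([0.0094, 0.0016, 0.1127]), np.float64(-0.5), 'cur yaw', np.float64(-117.5), 'q6', np.float64(1.53), 'q1', np.float64(-0.52))
```

{"op": "step_arm", "data": {"commands": [{"fingers": 1, "dx": 0.009, "dy": 0.0016, "dz": 0.04, "roll": 0.5}, {"fingers": 1, "dx": 0.009, "dy": 0.0016, "dz": 0.08, "roll": 0.5}, {"fingers": 1, "dx": 0.009, "dy": 0.0016, "dz": 0.1, "roll": 0.5}, {"fingers": 1, "dx": 0.009, "dy": 0.0016, "dz": 0.113, "roll": 0.5}, {"fingers": 1, "dx": 0.009, "dy": 0.0016, "dz": 0.113, "roll": 0.5}, {"fingers": 1, "dx": 0.009, "dy": 0.0016, "dz": 0.113, "roll": 0.5}, {"fingers": 0.4, "dx": 0.009, "dy": 0.0016, "dz": 0.113, "roll": 0.5}, {"fingers": 0.4, "dx": 0.009, "dy": 0.0016, "dz": 0.113, "roll": 0.5}]}}

```text
time: 27.75
tool_pos: [0.6181, -0.3265, -0.0149]
tcp_rot: [3.047, -0.765, 0.002]
wrist_force: [0.9, 0.9, 0.0]
width: 0.3
grip_force: 0.0
```

{"op": "step_arm", "data": {"commands": [{"fingers": 0.4, "dx": 0, "dy": 0, "dz": -0.02, "roll": 0}, {"fingers": 0.4, "dx": 0, "dy": 0, "dz": -0.08, "roll": 0}, {"fingers": 0, "dx": 0, "dy": 0, "dz": -0.14, "roll": 0}, {"fingers": 0, "dx": 0, "dy": 0, "dz": -0.17, "roll": 0}, {"fingers": 0, "dx": 0, "dy": 0, "dz": -0.17, "roll": 0}]}}

```text
time: 28.38
tool_pos: [0.6205, -0.3279, 0.1609]
tcp_rot: [3.044, -0.764, 0.015]
wrist_force: [1.0, -0.7, -0.2]
width: 0.5
grip_force: 0.0
```

```bash
python3 -c "
from gr import *
from scipy.optimize import least_squares
s=read_state();p=s['tool_pos'];print(p,s['width'])
green('side','s20',(.618,-.325));green('side','s21',(.503,-.1155))
im,d=snap('side','s22');Q=pts('side',d);h=cv2.cvtColor(im,cv2.COLOR_BGR2HSV)
rd=((h[...,0]<8)|(h[...,0]>172))&(h[...,1]>150)&(np.hypot(Q[...,0]-.549,Q[...,1]+.288)<.06)
print(rd.sum(),np.percentile(Q[rd],[5,50,95],axis=0))
m=(np.hypot(Q[...,0]-.446,Q[...,1]+.0765)<.03)&(Q[...,2]>.02)&(Q[...,2]<.055);B=Q[m]
print(least_squares(lambda c:np.linalg.norm(B-c,axis=1)-.022,[.446,-.075,.03],loss='soft_l1',f_scale=.001).x)
# change of bystanders vs start
a=np.load('pics/side0.npz')['im'].astype(int)
for nm,(v0,v1,u0,u1) in dict(board=(298,334,193,230),flux=(152,196,214,233),driver=(240,266,160,232)).items():
  print(nm,abs(a-im)[v0:v1,u0:u1].max(2).mean())"
```

```text
[ 0.62051685 -0.32793804  0.16091041] 0.5004265959380348
side 42 [[ 0.6018 -0.3333  0.0069]
 [ 0.6145 -0.3206  0.0124]
 [ 0.6258 -0.3145  0.0144]]
side 72 [[ 0.4893 -0.1249  0.0064]
 [ 0.499  -0.1162  0.0127]
 [ 0.5077 -0.1072  0.0147]]
23 [[ 0.54165118 -0.29106599  0.0712711 ]
 [ 0.54687618 -0.28555803  0.07545606]
 [ 0.55176057 -0.2816502   0.07830328]]
[ 0.44469216 -0.07618787  0.02394494]
board 5.536036036036036
flux 6.065789473684211
driver 5.6201923076923075
```

All four items are placed, and the circuit board, spouted bottle and screwdriver have not moved.

```bash
python3 -c "
from workcell import *
print(finish_job())"
```

```text
the job is handed in; nothing more can be done
None
```

I've handed the job in at about 28 s of the 122 s allowed: the last camera readings show the ball in the cup with a plug flat beside it, the oil bottle upright in the short pocket with the other plug flat in the long pocket, the bystanders unmoved, and the gripper clear of everything.

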